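# Close a glued cork seam under the bench lamp and bar it down

### The arm

A 6-joint arm with a two-finger parallel gripper is mounted at the origin on the work surface. World frame = base frame: x ahead of the robot, y to its left, z up, the work surface at z = 0. Lengths are in m, angles in rad, forces in N, time in s.
With the tool pointing down it reaches from about 0.35 to 0.975 m from the base axis. Payload 4.9 kg.
Tool frame: the origin (TCP) lies midway between the tips of the shut fingers; the grasp point (between the pads) lies 19 mm behind it (ctrl.hold_point_z is the distance from the TCP to the grasp point, in m); z points along the fingers, y is the line along which they close (so a half turn about z gives the same grasp; the last joint's range is limited). The gripper opens to 85 mm and grips with 20 to 120 N. Pads are 22 mm wide; open, the fingers measure 114 mm over their backs; the gripper's body (76 mm by 85 mm) begins 54 mm behind the grasp point. The pads swing forward as they close: fully open they stand 13 mm farther back than shut.
Start: joints at [-1.238, 0.053, 1.613, -0, 1.476, -0.119], TCP at [0.273, -0.562, 0.231] pointing down, gripper open.
Joint ranges: [-3.01, 3.01], [-1.01, 2.22], [0.06, 2.58], [-1.02, 4.17], [0.09, 2.62], [-3.14, 3.14]. Speed limits (rad/s): [2.57, 2.57, 3.14, 3.14, 3.14, 3.14].

### API

Orientations are given as a rotation vector (axis times angle).
In Python, from station import status, viewer, finish_job, ctrl gives the robot as it stands.
- The arm moves only by the shell command python3 -m jog 'ROWS' [FORCE]. ROWS is JSON, a list of rows, each a list of 7 numbers: the turn, a rotation vector about the tool's x, y, z each as a share of 5 degrees, from -1 to 1, then the shift along the tool's x, y, z each as a share of 30 mm, from -1 to 1, then the opening, from -1 (shut) to 1 (fully open). A call has 1 to 5 rows; each row shifts and turns the commanded pose from where the row before left it, along the tool's axes as they then stand; what a row does not reach is not made up. A row lasts 1/8 s, in which the tool goes at most 62.5 mm and 10.7 degrees, less where a joint would pass 70% of its speed; a pose out of reach is approached as far as the arm can. A call with a number of a shift or a turn outside -1 to 1 is refused whole. A call with a gripper value outside its range is refused whole. The fingers move at their own pace and stop on an object; FORCE is the grip in N (left out, the last holds). Time passes only in rows, so rows that do not move let the fingers close. It gives the time, the measured TCP pose, the force, the opening and the grip force at its end, in the units of the state.
- status.get_obs(): the state, without advancing time (a new reading comes with each control period).
- viewer.get_image(name): name is "scene" or "top"; returns a dict with "img" (384x512x3 uint8, red, green, blue), "fovy" (degrees; the focal length in pixels is half the picture's height over the tangent of half this angle, whatever the lens; pixels are square), "cx", "cy" (the principal point, pixels), "rvec" (rotation vector, rad) and "tvec" (3), from world to camera coordinates, as OpenCV has them. Camera axes: x right, y down, z forward; pixel columns grow to the right and rows downward; lengths in m; the calibration is good to about 2 mm. A picture is of the moment at which its call begins. There is no depth.
- finish_job(): hands the job in; it is judged then, once.
The state is a dict: "t": time; "q": joint angles; "dq": joint speeds; "effort": joint torques, N m; "tool_pos": TCP position; "tool_rot": TCP orientation; "contact_force": force on the tool from outside, world axes, zero at the start; "wrist_torque": the same for the moment, N m; "opening": finger opening in m; "grip_force": force on a finger pad.
Only numpy, scipy, OpenCV 4.12 (cv2) and the standard library are available. Lean on these libraries where they do the work, as an engineer would, in place of code of your own. Each camera call takes 0.05 s, during which the arm holds its last target. There are 200 camera calls.

### The job

Swivel and tilt the bench lamp by its knob so that it shines straight at the middle of the cork seam on the glue-up board; then rub the seam down with the burnisher, held upright and pressed lightly onto the cork, sliding it slowly (no faster than 3 cm a second) along the seam's whole length from the end nearest the robot to the far end, and stand it back in its tray. Next lay every steel bar there is across the two side rails, each down in its own pair of notches with its ends evenly over both rails. Leave the lamp swivelled at least a quarter turn away from the seam and its head tilted back to level, so that its warmth does not curl the cork, and do not disturb the jars and the bottle.

Things in the scene. Friction and masses are not known exactly. Their poses are not given: they have to be found in the camera images.
- lamp_swivel (a joint): swivel angle of the lamp's fork and head about the upright post (rad), growing anticlockwise seen from above; range -1.0 to 2.8. A stiff hinge (0.35 N m) that stays where it is left. A change of swivel turns the beam by the same angle in plan; the lamp's own yaw varies, so read the beam's direction from lamp_axis.
- lamp_head (a joint): tilt of the lamp head (rad): 0 = beam level, positive = beam pointing down, knob up; range -0.4 to 1.0. A stiff hinge (0.3 N m) that stays where it is left.
- lamp: fixed foot and post of the bench spot lamp: dark round foot 124 mm across; origin at the centre of its underside. On the post sit a dark fork, 106 mm wide over its side screws, and in it the green lamp head, a round shade 104 mm across at its mouth. The foot does not move
- lamp_axis (a point): where the lamp head's level tilt axis crosses the upright swivel axis, 220 mm above the bench; it stays put as the lamp is adjusted. Its x axis is the beam's axis, out of the shade (mouth 118 mm in front); its y axis is the tilt axis. Aimed means: the beam's axis passes within 40 mm of the seam's middle, both sideways and up or down, square to the beam
- lamp_knob (a point): centre of the black ball knob, 30 mm across, on a 12 mm thick steel rod behind the lamp head: 130 mm from lamp_axis, straight back along the beam's axis. Pinch it from above with the fingers closing across the rod and lead it round: it swings about lamp_axis.
- board: fixed glue-up board, plywood 270 by 204 by 12 mm; origin at the centre of its underside; x runs along the seam away from the robot. Cork top 24 mm up. Two dark wooden side rails, 250 mm long and 24 mm wide, run along x with middles at y = +78 and -78 mm; tops 41 mm up, cut by four pairs of notches 32 mm wide with floors 25 mm up, 1 mm above the cork
- seam_near (a point): end of the seam nearest the robot (board x = -100 mm), on the cork's top, 24 mm above the bench; the seam is the straight thin dark line where the two cork sheets meet
- seam_mid (a point): middle of the seam, on the cork's top
- seam_far (a point): far end of the seam (board x = +100 mm), on the cork's top
- notch1 (a point): midway between the two notches of pair 1 (nearest the robot; board x = -87 mm, y = 0), at the height of the notch floors
- notch2 (a point): midway between the two notches of pair 2 (between the others; board x = -29 mm, y = 0), at the height of the notch floors
- notch3 (a point): midway between the two notches of pair 3 (between the others; board x = 29 mm, y = 0), at the height of the notch floors
- notch4 (a point): midway between the two notches of pair 4 (farthest from the robot; board x = 87 mm, y = 0), at the height of the notch floors
- burnisher: loose upright burnisher, 120 mm tall, 200 g: flat steel foot 32 mm across, 30 mm tall; brass neck; pale wooden handle 26 mm thick from 50 to 120 mm up. Origin: centre of the sole, z up. In use the sole centre keeps within 8 mm of the seam line, starting and ending within 30 mm of its ends; pressed at 3 to 8 N and gripped with fingers closing along the seam it does not tip (15 degrees at most)
- tray: fixed low red tray, 100 by 100 by 14 mm, walls and floor 4 mm thick, in which the burnisher stands at the start and must stand again; origin at the centre of its underside
- mat: thin black rubber mat, 260 by 320 by 3 mm, fixed to the bench, on which the bars lie at the start; origin at the centre of its underside
- bar1: loose flat steel bar, 200 mm long (x axis) by 24 mm wide (y) by 14 mm thick (z), about 0.45 kg; origin at the centre of its underside; two or three such bars are present. It may go in any pair of notches, either way round
- bar2: loose flat steel bar, 200 mm long (x axis) by 24 mm wide (y) by 14 mm thick (z), about 0.45 kg; origin at the centre of its underside; two or three such bars are present. It may go in any pair of notches, either way round
- bar3: loose flat steel bar, 200 mm long (x axis) by 24 mm wide (y) by 14 mm thick (z), about 0.45 kg; origin at the centre of its underside; two or three such bars are present. It may go in any pair of notches, either way round
- glue_pot: bystander: white glue jar with a red lid, 68 mm across, 62 mm tall; leave it where it is (never more than 40 mm moved)
- pill_bottle: bystander: small white bottle, 46 mm across, 85 mm tall; leave it where it is (never more than 40 mm moved)
- glass_jar: bystander: glass jar with a steel lid, 72 mm across, 95 mm tall; leave it where it is (never more than 40 mm moved)
Things that resemble listed ones, but are neither listed nor needed, are in the scene too. Leave any green or turquoise look-alike of the tray alone.

How it is judged:
On the way, in this order (a step that is already met when the one before it is completed fails the run):
1. the lamp's beam is aimed at the middle of the seam and left so (x of seam_mid in the frame of lamp_axis above 0.05 m and y of seam_mid in the frame of lamp_axis between -0.04 and 0.04 m and z of seam_mid in the frame of lamp_axis between -0.04 and 0.04 m and velocity of joint lamp_head between -0.05 and 0.05 rad/s and velocity of joint lamp_swivel between -0.05 and 0.05 rad/s), for 0.5 s.
2. the burnisher, upright and pressing on the cork, slides slowly along the seam: at its near end (x of burnisher in the frame of board between -0.105 and -0.07 m and y of burnisher in the frame of board between -0.008 and 0.008 m and contact force between burnisher and board above 0.2 N and linear speed of burnisher below 0.08 m/s and angle between burnisher's own z axis and vertical below 0.26 rad), for 0.2 s.
3. the burnisher, upright and pressing on the cork, slides slowly along the seam: on its second fifth (x of burnisher in the frame of board between -0.06 and -0.02 m and y of burnisher in the frame of board between -0.008 and 0.008 m and contact force between burnisher and board above 0.2 N and linear speed of burnisher below 0.08 m/s and angle between burnisher's own z axis and vertical below 0.26 rad), for 0.2 s.
4. the burnisher, upright and pressing on the cork, slides slowly along the seam: at its middle (x of burnisher in the frame of board between -0.02 and 0.02 m and y of burnisher in the frame of board between -0.008 and 0.008 m and contact force between burnisher and board above 0.2 N and linear speed of burnisher below 0.08 m/s and angle between burnisher's own z axis and vertical below 0.26 rad), for 0.2 s.
5. the burnisher, upright and pressing on the cork, slides slowly along the seam: on its fourth fifth (x of burnisher in the frame of board between 0.02 and 0.06 m and y of burnisher in the frame of board between -0.008 and 0.008 m and contact force between burnisher and board above 0.2 N and linear speed of burnisher below 0.08 m/s and angle between burnisher's own z axis and vertical below 0.26 rad), for 0.2 s.
6. the burnisher, upright and pressing on the cork, slides slowly along the seam: at its far end (x of burnisher in the frame of board between 0.07 and 0.105 m and y of burnisher in the frame of board between -0.008 and 0.008 m and contact force between burnisher and board above 0.2 N and linear speed of burnisher below 0.08 m/s and angle between burnisher's own z axis and vertical below 0.26 rad), for 0.2 s.
7. every bar lies across both rails in its own pair of notches (x of bar1 in the frame of board between -0.1 and 0.1 m and y of bar1 in the frame of board between -0.02 and 0.02 m and z of bar1 in the frame of board between 0.02 and 0.03 m and angle between the x axis of each of bar1, bar2, bar3 and the y axis of board, either way round below 0.14 rad and angle between the z axis of each of bar1, bar2, bar3 and the z axis of board, either way round below 0.08 rad and linear speed of each of bar1, bar2, bar3 below 0.02 m/s and x of bar2 in the frame of board between -0.1 and 0.1 m and y of bar2 in the frame of board between -0.02 and 0.02 m and z of bar2 in the frame of board between 0.02 and 0.03 m and x of bar3 in the frame of board between -0.1 and 0.1 m and y of bar3 in the frame of board between -0.02 and 0.02 m and z of bar3 in the frame of board between 0.02 and 0.03 m), for 0.3 s.
At the end, for the whole second after the job is handed in: Every bar present rests in a pair of notches across both rails (centred within 20 mm, square within 8 degrees); the burnisher stands upright in its tray; the lamp head is level within 8 degrees and swivelled about 90 degrees or more away from the middle of the seam (all of step 7 and x of burnisher in the frame of tray between -0.04 and 0.04 m and y of burnisher in the frame of tray between -0.04 and 0.04 m and z of burnisher in the frame of tray below 0.012 m and angle between burnisher's own z axis and vertical below 0.15 rad and linear speed of burnisher below 0.02 m/s and x of seam_mid in the frame of lamp_axis below 0.02 m and value of joint lamp_head between -0.14 and 0.14 rad); the robot touches nothing.
It fails at once if the glue pot is pushed more than 40 mm (distance of glue_pot from where it was at the start of the episode above 0.04 m).
It fails at once if the pill bottle is pushed more than 40 mm (distance of pill_bottle from where it was at the start of the episode above 0.04 m).
It fails at once if the glass jar is pushed more than 40 mm (distance of glass_jar from where it was at the start of the episode above 0.04 m).
Of bar1, bar2, bar3 only 2 to 3 are there at a start; the rules pass over those that are not, and their reading is None.
At some moment in a run one of bar1, bar2, bar3 may be knocked a few centimetres aside while the robot is not near it.
It also fails if it takes over 208 s, if anything falls off the work surface, if the arm or the gripper's body presses on something with over 40 N, if the wrist force passes 120 N, or if a joint passes its speed limit or range.

## Working session

There is one attempt and no reset: what is moved stays moved. The work goes in short steps, Python scripts to look and compute and a shell command to move; the robot and the scene stay as the last step left them, time stands still between calls to the robot, and variables do not carry over. Pictures are saved under pics/ and viewed, at most 14 in all, crops included, and the job is handed in when it is done.

```bash
ls; mkdir -p pics
python3 - <<'E'
from station import status, viewer, ctrl
import cv2
print(status.get_obs()); print(ctrl.hold_point_z)
for n in("scene","top"):
    d=viewer.get_image(n); cv2.imwrite(f"pics/{n}0.png",cv2.resize(d["img"][:,:,::-1],(800,600),interpolation=cv2.INTER_CUBIC)); print(n,{k:v for k,v in d.items() if k!="img"})
E
```

```text
pics
{'t': 0.0, 'q': array([-1.23800058e+00,  5.33481982e-02,  1.61428579e+00, -8.78172083e-08,
        1.47602965e+00, -1.19002726e-01]), 'dq': array([ 1.57548684e-03, -9.92102877e-04,  3.86013283e-04,  1.89202552e-03,
       -6.61283694e-05, -6.70785794e-05]), 'effort': array([ 4.65891062e-04, -3.93673682e+01, -3.70177889e+01, -7.39309166e-05,
        7.07517276e-03,  2.98202082e-06]), 'tool_pos': array([ 0.27265747, -0.56169272,  0.23007331]), 'tool_rot': array([-3.05976762e+00, -7.03201647e-01,  3.46991844e-04]), 'contact_force': array([-0.46592844,  0.08789882, -0.0536027 ]), 'wrist_torque': array([0.01761283, 0.01454969, 0.05886922]), 'grip_force': 0.0, 'opening': 0.08554658636671057}
0.0187
scene {'fovy': 48.32740272211764, 'cx': 254.3809961682757, 'cy': 184.91774030854646, 'rvec': array([ 1.52242107,  1.78857507, -0.91842357]), 'tvec': array([ 0.06081774, -0.2003325 ,  1.91093693])}
top {'fovy': 55.78504185690595, 'cx': 256.6592658207291, 'cy': 191.23890832589808, 'rvec': array([ 2.09669219, -2.1654737 ,  0.13232213]), 'tvec': array([0.06045632, 0.56418668, 1.22313189])}
```

View pics/scene0.png

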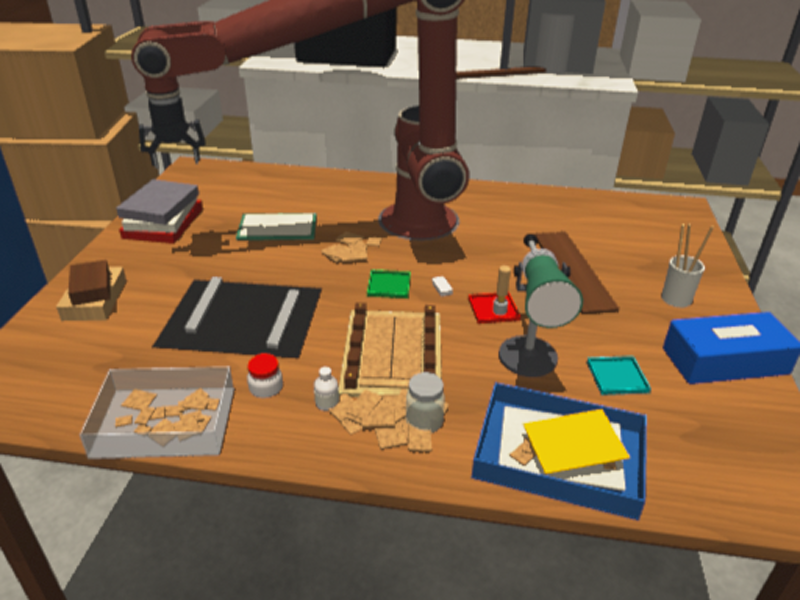

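View pics/top0.png

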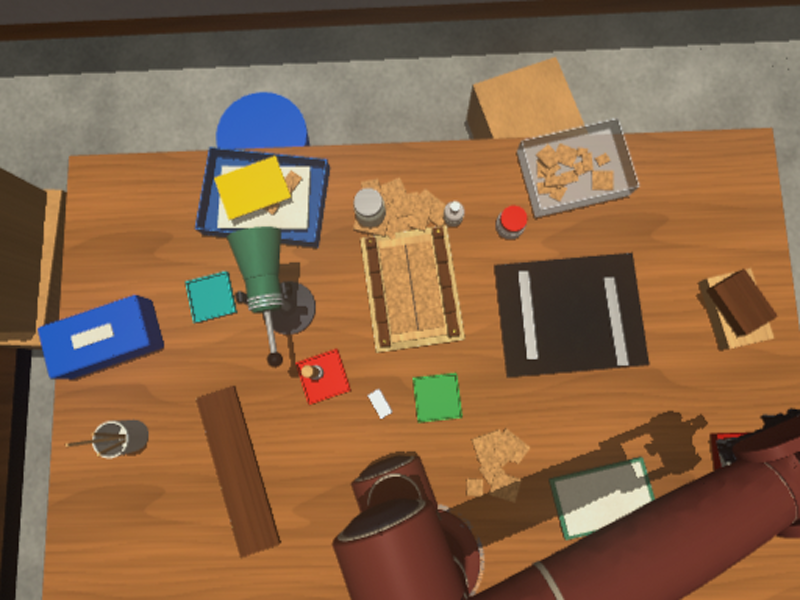

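```bash
cat > h.py <<'E'
import numpy as np, cv2
from station import status, viewer, ctrl
from scipy.spatial.transform import Rotation as R
class Cam:
    def __init__(s,n):
        d=viewer.get_image(n); s.img=d["img"]; f=s.img.shape[0]/2/np.tan(np.radians(d["fovy"])/2)
        s.K=np.array([[f,0,d["cx"]],[0,f,d["cy"]],[0,0,1]]); s.rv,s.tv=d["rvec"],d["tvec"]
        s.Rm=cv2.Rodrigues(s.rv)[0]; s.c=-s.Rm.T@s.tv; s.P=s.K@np.c_[s.Rm,s.tv]
        s.hsv=cv2.cvtColor(s.img,cv2.COLOR_RGB2HSV)
    def ray(s,uv):
        uv=np.atleast_2d(uv).astype(float); return np.c_[uv,np.ones(len(uv))]@np.linalg.inv(s.K).T@s.Rm
    def on(s,uv,z):
        r=s.ray(uv); return s.c+r*((z-s.c[2])/r[:,2:])
    def px(s,X): return cv2.projectPoints(np.atleast_2d(X).astype(float),s.rv,s.tv,s.K,None)[0][:,0]
    def mask(s,lo,hi,box=None):
        m=cv2.inRange(s.hsv,np.array(lo),np.array(hi))
        if box: k=np.zeros_like(m); x0,y0,x1,y1=box; k[y0:y1,x0:x1]=1; m=m*k
        return m
    def blobs(s,m,amin=15):
        n,l,st,ce=cv2.connectedComponentsWithStats(m); return [(st[i,4],ce[i],l==i) for i in range(1,n) if st[i,4]>=amin]
    def crop(s,box,size): x0,y0,x1,y1=box; return cv2.resize(s.img[y0:y1,x0:x1,::-1],size,interpolation=cv2.INTER_CUBIC)
def tri(a,ua,b,ub):
    X=cv2.triangulatePoints(a.P,b.P,np.float64(ua).reshape(2,1),np.float64(ub).reshape(2,1))[:,0]; X=X[:3]/X[3]
    return X,[np.linalg.norm(a.px(X)-ua),np.linalg.norm(b.px(X)-ub)]
def tool():
    o=status.get_obs(); return o["tool_pos"],R.from_rotvec(o["tool_rot"]),o
E
python3 - <<'E'
from h import *
T=Cam("top");S=Cam("scene")
np.set_printoptions(precision=4,suppress=True)
m=np.zeros((600,800,3),np.uint8)
m[:300,:400]=T.crop((225,140,305,200+0),(400,300)); m[:300,400:]=T.crop((140,140,240,215),(400,300)); m[300:,:400]=S.crop((290,140,390,215),(400,300)); m[300:,400:]=S.crop((210,190,310,265),(400,300))
# note first: extend
m[:300,:400]=T.crop((225,143,305,203+0),(400,300))
cv2.imwrite("pics/c1.png",m)
for nm,C,box in(("top",T,(140,130,240,270)),("sc",S,(310,140,400,240))):
    for b in C.blobs(C.mask((45,60,30),(85,255,200),box)): print(nm,"green",b[0],b[1])
    for b in C.blobs(C.mask((0,200,100),(8,255,255),box)): print(nm,"red",b[0],b[1])
    for b in C.blobs(C.mask((0,0,0),(180,255,40),box),8): print(nm,"black",b[0],b[1])
b=(310,160,420,245)
for x in T.blobs(T.mask((0,0,110),(180,60,255),b)):
    ys,xs=np.where(x[2]); r=cv2.minAreaRect(np.float32(np.c_[xs,ys])); print("bar",x[0],T.on(cv2.boxPoints(r),0.017)[:,:2].tolist(),T.on(x[1],.017))
E
```

```text
top green 1091 [164.5775 165.1476]
top green 36 [169.7778 196.6667]
top red 674 [207.5712 241.2819]
sc green 406 [347.1305 174.5123]
sc red 257 [319.4358 197.821 ]
sc black 13 [336.9231 153.1538]
sc black 11 [331.0909 173.8182]
bar 388 [[0.6261325053288715, -0.2247611775474443], [0.6277864848185185, -0.248853341704513], [0.42656857710844925, -0.2562193080937232], [0.4249047460610108, -0.23269341798791804]] [[ 0.5243 -0.2407  0.017 ]]
bar 391 [[0.6037480808678692, -0.41650591754017485], [0.6069074740094077, -0.44017854254285294], [0.40673772709429623, -0.45547820799904554], [0.40363999054630695, -0.4323649771356357]] [[ 0.5032 -0.4365  0.017 ]]
```

View pics/c1.png

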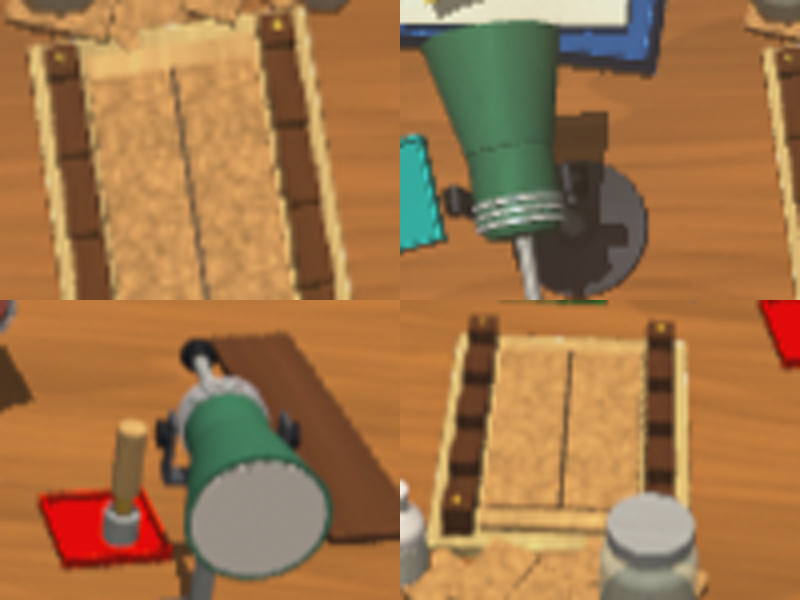

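Run:
```python
from h import *
np.set_printoptions(precision=4,suppress=True)
T=Cam("top");S=Cam("scene")
print("knob",tri(T,(176,229.8),S,(339.5,153.3)))
for b in T.blobs(T.mask((0,0,0),(180,255,60),(165,215,190,245)),5): print("kT",b[0],b[1])
for b in S.blobs(S.mask((0,0,0),(180,255,60),(325,145,350,165)),5): print("kS",b[0],b[1])
for C,n,box in((S,"S",(310,205,365,245)),(T,"T",(165,165,210,220))):
    m=C.mask((0,0,30),(180,75,110),box)
    for b in C.blobs(m,40):
        ys,xs=np.where(b[2]); P=C.on(np.c_[xs,ys],0.012)[:,:2]; h=cv2.convexHull(np.float32(P)); print("foot",n,b[0],b[1],cv2.minEnclosingCircle(h),P.min(0),P.max(0))
# rails
m=T.mask((0,60,20),(14,255,110),(225,140,310,230))
for b in T.blobs(m,150):
    ys,xs=np.where(b[2]); r=cv2.minAreaRect(np.float32(np.c_[xs,ys])); print("rail",b[0],T.on(cv2.boxPoints(r),.041)[:,:2].tolist(), T.on(r[0],.041))
# seam pts
V=T.hsv[:,:,2].astype(int); pts=[]
for y in range(158,212):
    x0=int(259.5+(y-157)*(265.6-259.5)/51)-4; x=x0+np.argmin(V[y,x0:x0+9]); w=np.clip(V[y,x0:x0+9].max()*.85-V[y,x0:x0+9],0,None)
    if V[y,x]<110: pts.append((np.sum(w*np.arange(x0,x0+9))/w.sum(),y))
P=T.on(np.array(pts),.024)[:,:2]; print(len(P),P[0],P[-1]); f=np.polyfit(P[:,0],P[:,1],1); print("seam",f,np.degrees(np.arctan(f[0])),np.std(P[:,1]-np.polyval(f,P[:,0])))
# plywood outline: pale
m=T.mask((15,60,150),(28,160,255),(220,135,310,235))
b=max(T.blobs(m,20),key=lambda b:b[0]); 
# tray
b=T.blobs(T.mask((0,200,100),(8,255,255),(180,215,235,265)),100)[0]; ys,xs=np.where(b[2]); r=cv2.minAreaRect(np.float32(np.c_[xs,ys])); print("tray",T.on(cv2.boxPoints(r),.014)[:,:2].tolist(),T.on(r[0],.014))
cv2.imwrite("pics/c2.png",np.hstack([T.crop((225,135,305,235),(400,500)),T.crop((170,200,240,275),(400,500))]))
```

```text
knob (array([0.4318, 0.2841, 0.214 ]), [np.float64(0.5440249279393847), np.float64(0.35687270611446176)])
kT 48 [175.9792 229.5   ]
kS 31 [339.3226 152.4516]
foot S 795 [337.8063 226.361 ] ((0.5358028411865234, 0.30686384439468384), 0.09415263682603836) [0.4422 0.2452] [0.6294 0.3632]
foot T 702 [185.3704 194.3006] ((0.5907785296440125, 0.31375712156295776), 0.09229027479887009) [0.5008 0.243 ] [0.6776 0.3622]Traceback (most recent call last):
  File "<stdin>", line 20, in <module>
  File "h.py", line 13, in on
    r=s.ray(uv); return s.c+r*((z-s.c[2])/r[:,2:])
  File "h.py", line 11, in ray
    uv=np.atleast_2d(uv).astype(float); return np.c_[uv,np.ones(len(uv))]@np.linalg.inv(s.K).T@s.Rm
                                               ~~~~~~~~~~~~~~~~~~~~~~~~~~^~~~~~~~~~~~~~~~~~~~~
ValueError: matmul: Input operand 1 has a mismatch in its core dimension 0, with gufunc signature (n?,k),(k,m?)->(n?,m?) (size 3 is different from 1)
```

Run:
```python
from h import *
np.set_printoptions(precision=4,suppress=True,linewidth=160)
T=Cam("top");S=Cam("scene")
print(T.hsv[180,232:300:1].tolist())
V=T.hsv[:,:,2].astype(float); pts=[]
for y in range(150,215):
    xc=259.5+(y-157)*(265.6-259.5)/51; x0=int(xc)-4; s=V[y,x0:x0+9]; w=np.clip(np.median(s)-15-s,0,None)
    if w.max()>20: pts.append((np.sum(w*np.arange(x0,x0+9))/w.sum(),y))
P=T.on(np.array(pts),.024)[:,:2]; print(len(P),pts[0],pts[-1],P[0],P[-1]); f=np.polyfit(P[:,0],P[:,1],1); print("seam",f,np.degrees(np.arctan(f[0])),np.std(P[:,1]-np.polyval(f,P[:,0])))
b=T.blobs(T.mask((0,200,100),(8,255,255),(180,215,235,265)),100)[0]; ys,xs=np.where(b[2]); r=cv2.minAreaRect(np.float32(np.c_[xs,ys])); print("tray",T.on(cv2.boxPoints(r),.014)[:,:2].tolist(),T.on(r[0],.014))
cv2.imwrite("pics/c2.png",np.hstack([T.crop((225,135,305,235),(400,500)),T.crop((170,175,250,275),(400,500))]))
```

```text
[[13, 168, 179], [14, 168, 179], [18, 119, 206], [19, 119, 218], [20, 119, 221], [17, 130, 177], [13, 152, 121], [12, 160, 110], [12, 161, 111], [12, 162, 112], [12, 161, 109], [12, 158, 113], [16, 137, 140], [17, 134, 168], [16, 144, 191], [16, 145, 200], [16, 145, 201], [16, 145, 197], [16, 144, 198], [16, 145, 210], [16, 144, 203], [16, 145, 190], [16, 144, 196], [16, 145, 210], [16, 143, 208], [16, 145, 211], [16, 145, 220], [16, 144, 216], [16, 146, 198], [16, 146, 196], [16, 128, 149], [15, 122, 134], [16, 143, 195], [16, 145, 200], [16, 146, 184], [15, 145, 195], [16, 145, 192], [16, 144, 200], [16, 145, 213], [16, 145, 209], [16, 145, 209], [16, 145, 213], [16, 145, 208], [16, 146, 206], [16, 146, 198], [16, 144, 199], [16, 146, 212], [16, 146, 201], [18, 131, 210], [17, 132, 118], [13, 159, 104], [12, 161, 109], [12, 161, 111], [12, 163, 111], [13, 164, 112], [12, 165, 113], [12, 165, 116], [19, 123, 206], [20, 120, 219], [17, 138, 201], [15, 164, 187], [14, 169, 186], [14, 170, 185], [14, 170, 185], [14, 170, 186], [14, 170, 187], [14, 170, 186], [14, 168, 187]]
54 (np.float64(259.0), 157) (np.float64(267.0), 210) [0.6929 0.0305] [0.5009 0.0084]
seam [ 0.1158 -0.05  ] 6.602976770679527 0.0004631565259154763
tray [[0.4344845045737715, 0.2890179898595127], [0.4631642373886476, 0.19293862172626863], [0.36790766291253696, 0.16260233514572014], [0.33971142247101305, 0.25760870962439053]] [[0.401  0.2255 0.014 ]]
```

View pics/c2.png

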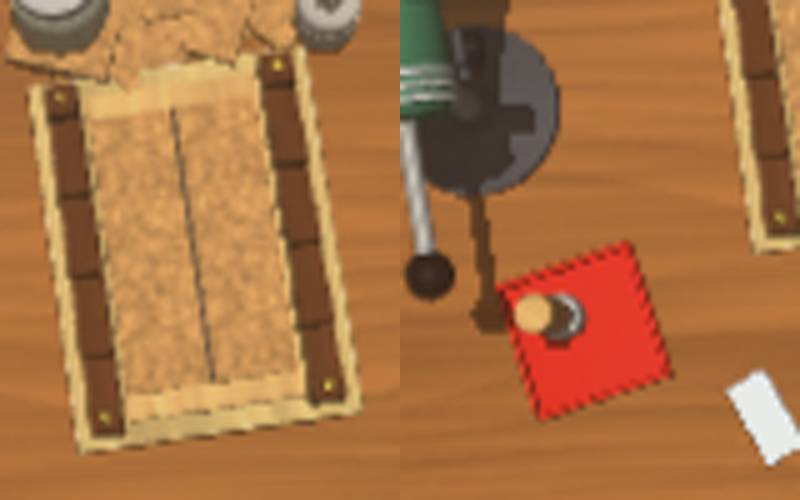

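Run:
```python
from h import *
np.set_printoptions(precision=4,suppress=True,linewidth=160)
T=Cam("top");S=Cam("scene")
c=lambda a,x,y:np.array(a)/5+[x,y]
for n,z,p in(("ply",.012,[(83,452),(360,410),(30,85),(303,48)]),("pins",.041,[(60,97),(277,65),(104,417),(328,385)])):
    P=T.on(c(p,225,135),z); print(n,P.mean(0),[np.linalg.norm(P[i]-P[j]) for i,j in((0,1),(0,2),(1,3),(2,3))],(P[:,:2]).tolist())
p=c([(559,105),(545,60),(538,148),(500,187),(470,195),(440,188)],170-80,175)
from scipy.optimize import least_squares
for z in(.008,.016):
    P=T.on(p,z)[:,:2]; r=least_squares(lambda v:np.linalg.norm(P-v,axis=1)-.062,[.55,.25]); print("foot",z,r.x,r.fun)
k=tri(T,(176,229.5),S,(339.3,152.7)); m=tri(T,(162.9,147.1),S,(354.7,194)); print(k,m,np.linalg.norm(k[0]-m[0]))
d=m[0]-k[0];d/=np.linalg.norm(d); print("axis",k[0]+.13*d,d)
```

```text
ply [0.5953 0.0169 0.012 ] [np.float64(0.1977880031499958), np.float64(0.2698429202117014), np.float64(0.2663530264963096), np.float64(0.20065705397476913)] [[0.4504382877120402, 0.09981694396616128], [0.4737755686335745, -0.0965894345179708], [0.7183426598071772, 0.1321039227763418], [0.7385390947493295, -0.06753414304643864]]
pins [0.5954 0.0178 0.041 ] [np.float64(0.15595503997935958), np.float64(0.2299953495713664), np.float64(0.23051933238406716), np.float64(0.15652601366871682)] [[0.7010254457627823, 0.10818950392404478], [0.7186000475660574, -0.046772129606387415], [0.4724457224626277, 0.08271067113131628], [0.489563536258231, -0.07287651794888525]]
foot 0.008 [0.5617 0.305 ] [ 0.0022  0.001  -0.0038  0.0006  0.0019  0.0001]
foot 0.016 [0.5609 0.3036] [ 0.0021  0.0008 -0.0037  0.0007  0.0018 -0.0001]
(array([0.4326, 0.2832, 0.2166]), [np.float64(0.48117874261631655), np.float64(0.315404659773448)]) (array([0.6823, 0.3207, 0.2336]), [np.float64(0.7654091375924185), np.float64(0.6057011900421706)]) 0.2530863532236151
axis [0.5608 0.3025 0.2254] [0.9867 0.1481 0.0672]
```

```bash
cat >> h.py <<'E'
np.set_printoptions(precision=4,suppress=True,linewidth=160)
def plan(tcp,psi):
    "turn first (units of 5 deg about tool z), then shift in the turned tool frame (units of 30 mm)"
    p,r,o=tool(); x=r.apply([1,0,0]); cur=np.degrees(np.arctan2(x[1],x[0])); z=r.apply([0,0,1])
    d=np.array(tcp)-p; a=np.radians(psi); X=np.array([np.cos(a),np.sin(a),0]); Y=np.array([np.sin(a),-np.cos(a),0])
    print("t %.2f pos %s psi %.2f tilt %.2f open %.4f grip %.1f F %s q6 %.2f"%(o["t"],p.round(4),cur,np.degrees(np.arccos(-z[2])),o["opening"],o["grip_force"],o["contact_force"].round(1),o["q"][5]))
    print("turn z units %.2f  shift units %s"%(-((psi-cur+180)%360-180)/5,np.array([d@X,d@Y,-d[2]])/.03))
E
R='[0,0,-1,0,0,-0.7,1]'
python3 -m jog '[[0,0,-1,0,0,-0.7,1],[0,0,-1,0,0,-0.7,1],[0,0,-1,0,0,-0.7,1],[0,0,-1,0,0,-0.7,1],[0,0,-1,0,0,-0.6,1]]'
python3 -m jog '[[0,0,-1,0,0,0,1],[0,0,-1,0,0,0,1],[0,0,-1,0,0,0,1],[0,0,-1,0,0,0,1],[0,0,-1,0,0,0,1]]'
python3 -m jog '[[0,0,-1,0,0,0,1],[0,0,-1,0,0,0,1],[0,0,-0.82,0,0,0,1],[0,0,0,0,0,0,1]]'
python3 -c "
from h import *
plan([.433,.283,.33],90)"
```

```text
t: 1.12
tool_pos: [0.2729, -0.5624, 0.3344]
tool_rot: [2.834, 1.353, -0.0]
contact_force: [-0.0, -0.3, -0.2]
opening: 0.0854
grip_force: 0.0
t: 1.75
tool_pos: [0.2729, -0.5623, 0.3333]
tool_rot: [2.475, 1.935, -0.0]
contact_force: [0.3, 0.1, -0.4]
opening: 0.0855
grip_force: 0.0
t: 2.25
tool_pos: [0.2729, -0.5622, 0.3333]
tool_rot: [-2.223, -2.22, 0.0]
contact_force: [0.3, -0.6, -0.1]
opening: 0.0855
grip_force: 0.0
t 2.25 pos [ 0.2729 -0.5622  0.3333] psi 89.94 tilt 0.00 open 0.0855 grip 0.0 F [ 0.3 -0.6 -0.1] q6 -1.24
turn z units -0.01  shift units [28.1749  5.3375  0.1099]
```

```bash
python3 -m jog '[[0,0,0,1,0.6,0,1],[0,0,0,1,0.6,0,1],[0,0,0,1,0.6,0,1],[0,0,0,1,0.6,0,1],[0,0,0,1,0.6,0,1]]' >/dev/null
python3 -m jog '[[0,0,0,1,0.6,0,1],[0,0,0,1,0.6,0,1],[0,0,0,1,0.6,0,1],[0,0,0,1,0.6,0,1],[0,0,0,1,0.6,0,1]]' | head -2
python3 -m jog '[[0,0,0,1,0,0,1],[0,0,0,1,0,0,1],[0,0,0,1,0,0,1],[0,0,0,1,0,0,1],[0,0,0,1,0,0,1]]' >/dev/null
python3 -m jog '[[0,0,0,1,0,0,1],[0,0,0,1,0,0,1],[0,0,0,1,0,0,1],[0,0,0,1,0,0,1],[0,0,0,1,0,0,1]]' | head -2
python3 -m jog '[[0,0,0,1,0,0,1],[0,0,0,1,0,0,1],[0,0,0,1,0,0,1],[0,0,0,1,-0.16,0,1],[0,0,0,1,-0.5,0,1]]' | head -2
python3 -m jog '[[0,0,-1,1,0,0,1],[0,0,-1,1,0,0,1],[0,0,-1,1,0,0,1],[0,0,-1,0,0,0,1],[0,0,-1,0,0,0,1]]' | head -2
python3 -m jog '[[0,0,-1,0,0,0,1],[0,0,-1,0,0,0,1],[0,0,-1,0,0,0,1],[0,0,-1,0,0,0,1],[0,0,-1,0,0,0,1]]' >/dev/null
python3 -m jog '[[0,0,-1,0,0,0,1],[0,0,-1,0,0,0,1],[0,0,-1,0,0,0,1],[0,0,-1,0,0,0,1],[0,0,-1,0,0,0,1]]' >/dev/null
python3 -m jog '[[0,0,-1,0,0,0,1],[0,0,-1,0,0,0,1],[0,0,-1,0,0,0,1],[0,0,-1,0,0,0,1],[0,0,-0.7,0,0,0,1]]' >/dev/null
python3 -c "
from h import *
plan([.4326,.2832,.198],188.7)"
```

```text
t: 3.5
tool_pos: [0.4534, -0.2613, 0.3335]
t: 4.75
tool_pos: [0.4529, 0.0387, 0.3335]
t: 5.38
tool_pos: [0.4331, 0.1886, 0.3333]
t: 6.0
tool_pos: [0.4252, 0.2776, 0.3333]
t 7.88 pos [0.4254 0.2771 0.3334] psi -171.47 tilt 0.01 open 0.0852 grip 0.0 F [ 0.1 -0.5 -0.3] q6 -1.29
turn z units -0.03  shift units [-0.2669  0.1644  4.5146]
```

```bash
python3 -m jog '[[0,0,0,-0.27,0.16,1,1],[0,0,0,0,0,1,1],[0,0,0,0,0,1,1],[0,0,0,0,0,1,1],[0,0,0,0,0,0.55,1]]' >/dev/null
python3 -m jog '[[0,0,0,0,0,0,-1],[0,0,0,0,0,0,-1],[0,0,0,0,0,0,-1],[0,0,0,0,0,0,-1],[0,0,0,0,0,0,-1]]' 60
python3 -c "
from h import *
plan([.4326,.2832,.198],188.7)"
```

```text
t: 9.12
tool_pos: [0.4335, 0.2838, 0.1983]
tool_rot: [-0.232, 3.13, 0.003]
contact_force: [0.0, 1.3, 3.4]
opening: 0.0269
grip_force: 58.7
t 9.12 pos [0.4335 0.2838 0.1983] psi -171.51 tilt 0.19 open 0.0269 grip 58.7 F [0.  1.3 3.4] q6 -1.28
turn z units -0.04  shift units [ 0.0327 -0.0145  0.0113]
```

```bash
python3 -m jog '[[0,0,1,-0.016,0.378,0,-1],[0,0,1,-0.016,0.378,0,-1],[0,0,1,-0.016,0.378,0,-1],[0,0,1,-0.016,0.378,0,-1],[0,0,1,-0.016,0.378,0,-1]]'
python3 -m jog '[[0,0,0,0,0,0,-1]]' >/dev/null
python3 -c "
from h import *
plan([.4326,.2832,.198],163.5)
p=tool()[0]; d=p[:2]-[.561,.303]; print(np.linalg.norm(d),np.degrees(np.arctan2(*d[::-1])))"
```

```text
t: 9.75
tool_pos: [0.4362, 0.339, 0.197]
tool_rot: [-0.455, -3.108, 0.003]
contact_force: [-2.2, -2.1, 4.2]
opening: 0.0271
grip_force: 58.9
t 9.88 pos [0.4365 0.3397 0.1971] psi 163.55 tilt 0.03 open 0.0270 grip 58.9 F [-2.3  1.4  3.5] q6 -0.76
turn z units 0.01  shift units [-0.411  -1.8431 -0.0308]
0.12981768497372037 163.56980737030864
```

Works well. Another 13.3 rows of swing.

```bash
python3 -m jog '[[0,0,1,-0.016,0.378,0,-1],[0,0,1,-0.016,0.378,0,-1],[0,0,1,-0.016,0.378,0,-1],[0,0,1,-0.016,0.378,0,-1],[0,0,1,-0.016,0.378,0,-1]]' >/dev/null
python3 -m jog '[[0,0,1,-0.016,0.378,0,-1],[0,0,1,-0.016,0.378,0,-1],[0,0,1,-0.016,0.378,0,-1],[0,0,1,-0.016,0.378,0,-1],[0,0,1,-0.016,0.378,0,-1]]' >/dev/null
python3 -m jog '[[0,0,1,-0.016,0.378,0,-1],[0,0,1,-0.016,0.378,0,-1],[0,0,1,-0.016,0.378,0,-1],[0,0,0.3,0,0.113,0,-1],[0,0,0,0,0,0,-1]]'
python3 -c "
from h import *
p=tool()[0]; d=p[:2]-[.561,.303]; print(np.linalg.norm(d),np.degrees(np.arctan2(*d[::-1])))
plan([.4326,.2832,.198],97)"
```

```text
t: 11.75
tool_pos: [0.5439, 0.4311, 0.1963]
tool_rot: [-2.081, -2.35, 0.006]
contact_force: [-6.2, 0.3, 3.0]
opening: 0.027
grip_force: 58.9
0.12927018368167234 97.58966018787277
t 11.75 pos [0.5439 0.4311 0.1963] psi 96.96 tilt 0.25 open 0.0270 grip 58.9 F [-6.2  0.3  3. ] q6 0.44
turn z units -0.01  shift units [-4.4423 -4.2842 -0.0583]
```

```bash
python3 -m jog '[[0,0,0,-0.03,0,-0.5,-1],[0,0,0,-0.065,0,-0.43,-1],[0,0,0,-0.107,0,-0.42,-1],[0,0,0,-0.15,0,-0.41,-1],[0,0,0,-0.19,0,-0.39,-1]]'
python3 -m jog '[[0,0,0,-0.22,0,-0.37,-1],[0,0,0,0,0,0,-1],[0,0,0,0,0,0,-1]]'
python3 -c "
from h import *
S=Cam('scene');T=Cam('top')
cv2.imwrite('pics/c3.png',np.hstack([S.crop((300,110,420,230),(400,400)),T.crop((130,80,250,200),(400,400))]))"
```

```text
t: 12.38
tool_pos: [0.5478, 0.4089, 0.2584]
tool_rot: [2.078, 2.344, -0.021]
contact_force: [6.7, -27.9, -15.8]
opening: 0.0236
grip_force: 61.4
t: 12.75
tool_pos: [0.5495, 0.3971, 0.2667]
tool_rot: [2.079, 2.337, -0.037]
contact_force: [3.1, -29.1, -9.4]
opening: 0.008
grip_force: 59.1
```

View pics/c3.png

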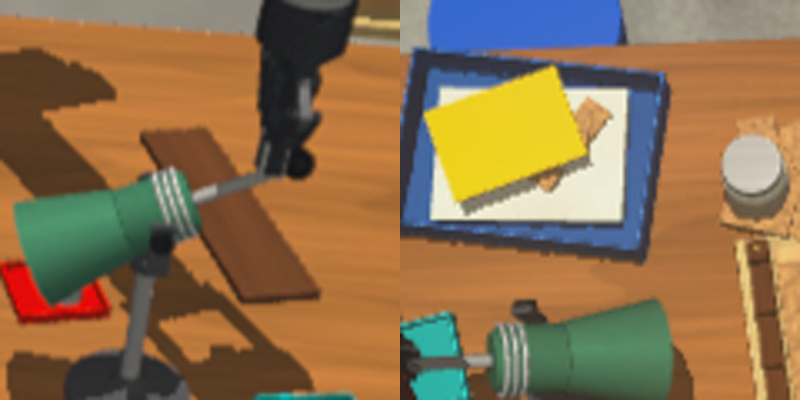

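```bash
python3 -m jog '[[0,0,0,0,0,0,1],[0,0,0,0,0,0,1],[0,0,0,0,0,0,1],[0,0,0,0,0,0,1]]'
python3 -m jog '[[0,0,0,0,0,-1,1],[0,0,0,0,0,-1,1],[0,0,0,0,0,-1,1],[0,0,0,0,0,-1,1]]'
python3 -c "
from h import *
S=Cam('scene');T=Cam('top')
for C,b in((S,(340,140,420,190)),(T,(120,160,160,210))):
  for x in C.blobs(C.mask((0,0,0),(180,255,60),b),8): print(x[0],x[1])
cv2.imwrite('pics/c4.png',np.hstack([S.crop((300,110,420,230),(400,400)),T.crop((100,130,220,250),(400,400))]))"
```

```text
t: 13.35
tool_pos: [0.5484, 0.4096, 0.2737]
tool_rot: [2.08, 2.353, 0.004]
contact_force: [0.3, 1.1, -0.3]
opening: 0.0795
grip_force: 0.0
t: 13.85
tool_pos: [0.548, 0.4094, 0.3941]
tool_rot: [2.081, 2.353, 0.002]
contact_force: [1.1, 0.7, -0.5]
opening: 0.0853
grip_force: 0.0
61 [388.8197 158.5738]
99 [346.5859 184.3232]
70 [123.5857 189.1714]
```

View pics/c4.png

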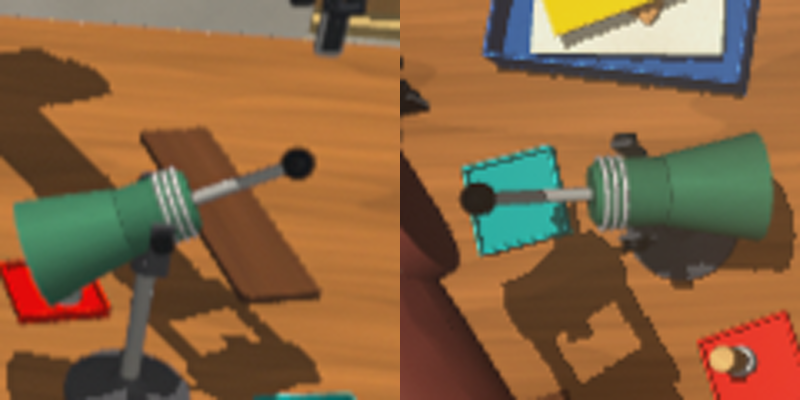

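```bash
python3 -c "
from h import *
S=Cam('scene');T=Cam('top')
k,e=tri(T,(123.5,189.2),S,(388.9,158.6)); a=np.array([.561,.303,.22]); d=k-a; print(k,e,np.linalg.norm(d),'az back',np.degrees(np.arctan2(d[1],d[0])),'tilt',np.arcsin(d[2]/np.linalg.norm(d)))
m=np.array([.596,.0186,.024])-a; b=-d/np.linalg.norm(d); print('miss',m-b*(m@b)); 
plan(k+[0,0,-.022],97)"
```

```text
[0.5492 0.4189 0.2788] [np.float64(0.2974815062770386), np.float64(0.2116147612682738)] 0.13048102169375667 az back 95.81397184152827 tilt 0.4675268617032002
miss [ 0.0039  0.0212 -0.0409]
t 14.05 pos [0.5482 0.4093 0.3928] psi 97.02 tilt 0.09 open 0.0853 grip 0.0 F [-0.3 -0.5  0.6] q6 0.41
turn z units 0.00  shift units [0.3122 0.0736 4.5341]
```

```bash
python3 -m jog '[[0,0,0,0.31,0.07,1,1],[0,0,0,0,0,1,1],[0,0,0,0,0,1,1],[0,0,0,0,0,1,1],[0,0,0,0,0,0.6,1]]' >/dev/null
python3 -m jog '[[0,0,0,0,0,0,-1],[0,0,0,0,0,0,-1],[0,0,0,0,0,0,-1],[0,0,0,0,0,0,-1],[0,0,0,0,0,0,-1]]' 60
python3 -m jog '[[0,0,0,-0.07,0,-0.13,-1],[0,0,0,-0.07,0,-0.13,-1],[0,0,0,-0.08,0,-0.12,-1],[0,0,0,-0.08,0,-0.12,-1],[0,0,0,0,0,0,-1]]'
python3 -c "
from h import *
plan([.548,.409,.27],97)"
```

```text
t: 15.3
tool_pos: [0.5494, 0.4191, 0.2564]
tool_rot: [2.082, 2.353, 0.004]
contact_force: [-2.5, 1.1, 4.0]
opening: 0.0274
grip_force: 58.8
t: 15.92
tool_pos: [0.55, 0.4113, 0.2701]
tool_rot: [-2.079, -2.352, -0.006]
contact_force: [-1.4, 5.9, 1.5]
opening: 0.0269
grip_force: 59.0
t 15.93 pos [0.55   0.4113 0.2701] psi 97.04 tilt 0.27 open 0.0269 grip 59.0 F [-1.4  5.9  1.5] q6 0.41
turn z units 0.01  shift units [-0.0674 -0.0767  0.0045]
```

```bash
python3 -m jog '[[0,0,0,-0.05,-0.03,-0.03,-1],[0,0,0,0,0,0,1],[0,0,0,0,0,0,1],[0,0,0,0,0,0,1],[0,0,0,0,0,0,1]]' >/dev/null
python3 -m jog '[[0,0,0,0,0,-1,1],[0,0,0,0,0,-1,1],[0,0,0,0,0,-1,1],[0,0,0,0,0,-1,1],[0,0,0,0,0,0,1]]'
python3 -c "
from h import *
S=Cam('scene');T=Cam('top'); u=[]
for C,b in((T,(115,170,150,210)),(S,(370,135,410,180))):
  x=max(C.blobs(C.mask((0,0,0),(180,255,60),b),8),key=lambda x:x[0]); print(x[0],x[1]);u.append(x[1])
k,e=tri(T,u[0],S,u[1]); a=np.array([.561,.303,.22]); d=k-a; print(k,e,np.linalg.norm(d),'az back',np.degrees(np.arctan2(d[1],d[0])),'tilt',np.arcsin(d[2]/np.linalg.norm(d)))
m=np.array([.596,.0186,.024])-a; b=-d/np.linalg.norm(d); print('miss',m-b*(m@b)); 
# burnisher: handle top in both
for C,b in((T,(185,225,220,250)),(S,(310,165,335,205))):
  for x in C.blobs(C.mask((11,60,120),(25,190,255),b),8): print('handle',x[0],x[1],np.where(x[2])[0].min())
cv2.imwrite('pics/c5.png',np.hstack([S.crop((295,160,345,210),(400,400)),T.crop((180,215,230,265),(400,400))]))"
```

```text
t: 17.18
tool_pos: [0.5503, 0.4082, 0.394]
tool_rot: [2.081, 2.351, 0.009]
contact_force: [0.5, -0.6, -0.1]
opening: 0.0853
grip_force: 0.0
79 [124.1139 187.3165]
61 [386.9344 154.541 ]
[0.552  0.4107 0.2936] [np.float64(0.06681618160941243), np.float64(0.047260971876932324)] 0.13074008026785655 az back 94.78150496895944 tilt 0.5978270509026413
miss [ 0.0111  0.0014 -0.0007]
handle 206 [189.8689 235.2379] 225
handle 15 [218.4 227.6] 225
handle 50 [196.46 237.28] 234
handle 15 [311.0667 170.7333] 168
handle 28 [333.1786 198.2143] 193
```

View pics/c5.png

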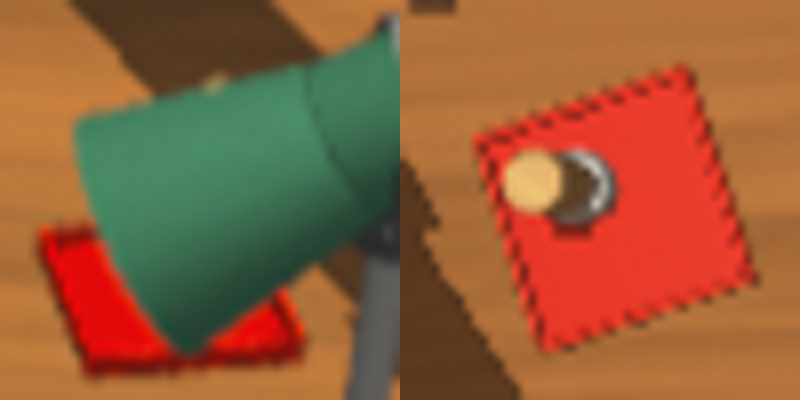

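```bash
python3 -c "
from h import *
T=Cam('top')
h=T.on((196.46,237.28),.124)[0];f=T.on((202.1,238.4),.034)[0];print(h,f)
b=(h+f)/2; plan([b[0],b[1],.06],96.5)
c=np.array([.401,.2255]);u=b[:2]-c; print('tray off',u)"
```

```text
[0.4104 0.2386 0.124 ] [0.4086 0.2363 0.034 ]
t 17.32 pos [0.5492 0.4076 0.3882] psi 96.98 tilt 0.15 open 0.0855 grip 0.0 F [1.  0.2 0.1] q6 0.41
turn z units 0.10  shift units [-5.1076 -5.2677 10.9402]
tray off [0.0085 0.012 ]
```

```bash
python3 -m jog '[[0,0,0.1,-1,-1,0,1],[0,0,0,-1,-1,0,1],[0,0,0,-1,-1,0,1],[0,0,0,-1,-1,0,1],[0,0,0,-1,-1,0,1]]' >/dev/null
python3 -m jog '[[0,0,0,-0.1,-0.27,1,1],[0,0,0,0,0,1,1],[0,0,0,0,0,1,1],[0,0,0,0,0,1,1],[0,0,0,0,0,1,1]]' >/dev/null
python3 -m jog '[[0,0,0,0,0,1,1],[0,0,0,0,0,1,1],[0,0,0,0,0,1,1],[0,0,0,0,0,0,1]]'
python3 -c "
from h import *
plan([.4096,.2377,.06],96.5)"
```

```text
t: 19.08
tool_pos: [0.4068, 0.2365, 0.1456]
tool_rot: [-2.089, -2.34, 0.013]
contact_force: [-0.6, -0.4, 0.0]
opening: 0.0854
grip_force: 0.0
t 19.07 pos [0.4068 0.2365 0.1456] psi 96.49 tilt 0.52 open 0.0854 grip 0.0 F [-0.6 -0.4  0. ] q6 0.26
turn z units -0.00  shift units [0.0287 0.0965 2.8541]
```

```bash
cat >> h.py <<'E'
def up(psi):
    p,r,o=tool(); a=np.radians(psi); X=np.array([np.cos(a),np.sin(a),0]); Y=np.array([np.sin(a),-np.cos(a),0])
    t=R.from_matrix(np.c_[X,Y,[0,0,-1]]); print("turn units xyz",(r.inv()*t).as_rotvec(degrees=True)/5)
E
python3 -m jog '[[0,0,0,0.03,0.1,1,1],[0,0,0,0,0,1,1],[0,0,0,0,0,0.85,1],[0,0,0,0,0,0,1]]'
python3 -c "
from h import *
plan([.4096,.2377,.06],96.5);up(96.5)"
```

```text
t: 19.58
tool_pos: [0.4114, 0.2384, 0.0634]
tool_rot: [-2.091, -2.342, 0.006]
contact_force: [0.0, 0.8, 1.1]
opening: 0.0856
grip_force: 0.0
t 19.57 pos [0.4114 0.2384 0.0634] psi 96.48 tilt 0.24 open 0.0856 grip 0.0 F [0.  0.8 1.1] q6 0.26
turn z units -0.00  shift units [-0.0158 -0.0619  0.1119]
turn units xyz [-0.0466  0.0124 -0.0032]
```

```bash
python3 -m jog '[[-0.05,0,0,0,0,0.1,1],[0,0,0,0,0,0,-1],[0,0,0,0,0,0,-1],[0,0,0,0,0,0,-1],[0,0,0,0,0,0,-1]]' 50 >/dev/null
python3 -m jog '[[0,0,0,0,0,0,-1],[0,0,0,0,0,0,-1]]'
python3 -c "
from h import *
plan([.4096,.2377,.06],96.5);up(96.5)"
```

```text
t: 20.45
tool_pos: [0.4132, 0.2392, 0.0624]
tool_rot: [2.09, 2.341, 0.006]
contact_force: [-2.3, -0.9, 4.9]
opening: 0.0249
grip_force: 48.1
t 20.45 pos [0.4132 0.2392 0.0624] psi 96.49 tilt 0.28 open 0.0249 grip 48.1 F [-2.3 -0.9  4.9] q6 0.26
turn z units -0.00  shift units [-0.035  -0.1241  0.08  ]
turn units xyz [ 0.0558 -0.0029 -0.0025]
```

```bash
python3 -m jog '[[0,0,0,0,0,-1,-1],[0,0,0,0,0,-1,-1],[0,0,0,0,0,-1,-1],[0,0,0,0,0,-1,-1],[0,0,0,0,0,-0.2,-1]]' |tail -2
python3 -m jog '[[0,0,0,-1,0.1,0,-1],[0,0,0,-1,0.1,0,-1],[0,0,0,-1,0.1,0,-1],[0,0,0,-1,0.3,0,-1],[0,0,0,-1,0.3,0,-1]]' >/dev/null
python3 -m jog '[[0,0,0,-1,0.3,0,-1],[0,0,0,-1,0.3,0,-1],[0,0,0,-0.5,0.3,0,-1],[0,0,0,0,0.2,0,-1],[0,0,0,0,0,0,-1]]' 
python3 -c "
from h import *
plan([.5016,.0085,.09],96.5);up(96.5)
S=Cam('scene');T=Cam('top')
cv2.imwrite('pics/c6.png',np.hstack([S.crop((210,150,310,250),(400,400)),T.crop((210,140,310,240),(400,400))]))"
```

```text
opening: 0.0246
grip_force: 48.6
t: 22.32
tool_pos: [0.4973, 0.023, 0.1875]
tool_rot: [2.09, 2.343, 0.005]
contact_force: [0.2, -0.7, -1.9]
opening: 0.0247
grip_force: 48.7
t 22.32 pos [0.4973 0.023  0.1875] psi 96.53 tilt 0.19 open 0.0247 grip 48.7 F [ 0.2 -0.7 -1.9] q6 -0.22
turn z units 0.01  shift units [-0.495   0.0892  3.2485]
turn units xyz [ 0.0373 -0.0093  0.0057]
```

View pics/c6.png

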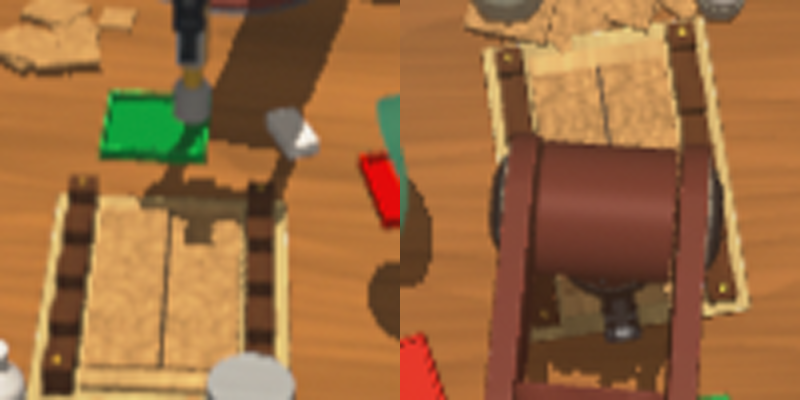

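```bash
python3 -c "
from h import *
S=Cam('scene');p=tool()[0];print(S.px([[p[0],p[1],p[2]-.058],[p[0],p[1],p[2]-.028]]))"
python3 -m jog '[[0,0,0,-0.49,0.09,0.8,-1],[0,0,0,0,0,1,-1],[0,0,0,0,0,1,-1],[0,0,0,0,0,0.4,-1],[0,0,0,0,0,0,-1]]'
python3 -c "
from h import *
plan([.5016,.0085,.0824],96.5);up(96.5)
S=Cam('scene')
cv2.imwrite('pics/c7.png',S.crop((220,160,300,240),(600,600)))"
```

```text
[[257.1265 177.8711]
 [257.2785 170.3461]]
t: 23.1
tool_pos: [0.5016, 0.0083, 0.0916]
tool_rot: [2.09, 2.343, 0.004]
contact_force: [0.1, -0.2, -1.7]
opening: 0.0249
grip_force: 48.6
t 23.10 pos [0.5016 0.0083 0.0916] psi 96.52 tilt 0.17 open 0.0249 grip 48.6 F [ 0.1 -0.2 -1.7] q6 -0.25
turn z units 0.00  shift units [0.0068 0.0022 0.3061]
turn units xyz [ 0.0339 -0.0046  0.004 ]
```

View pics/c7.png

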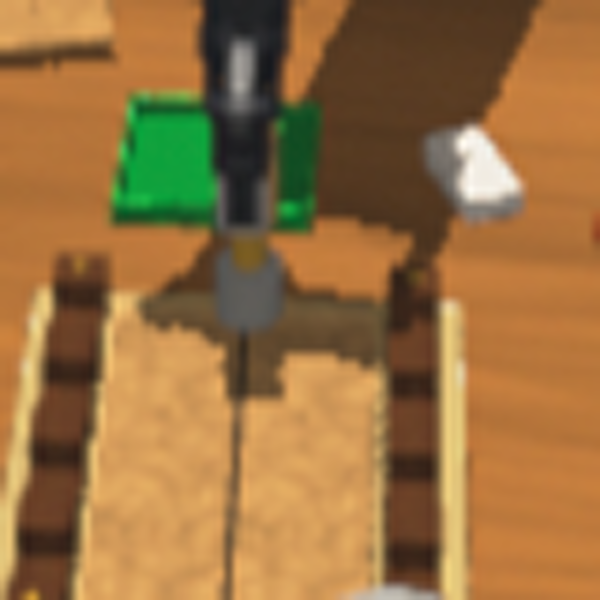

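```bash
python3 -m jog '[[0,0,0,-0.05,0,0.1,-1],[0,0,0,0,0,0.1,-1],[0,0,0,0,0,0.05,-1],[0,0,0,0,0,0,-1]]'
python3 -m jog '[[0,0,0,0,0,0.03,-1],[0,0,0,0,0,0,-1]]'
python3 -m jog '[[0,0,0,0,0,0.03,-1],[0,0,0,0,0,0,-1]]'
```

```text
t: 23.65
tool_pos: [0.5022, 0.0064, 0.0845]
tool_rot: [2.09, 2.341, 0.005]
contact_force: [0.1, -0.1, -1.9]
opening: 0.0249
grip_force: 48.6
t: 23.9
tool_pos: [0.5023, 0.0064, 0.0836]
tool_rot: [2.09, 2.341, 0.005]
contact_force: [0.2, 0.5, -2.1]
opening: 0.0248
grip_force: 48.6
t: 24.15
tool_pos: [0.5022, 0.0064, 0.0827]
tool_rot: [2.09, 2.342, 0.005]
contact_force: [0.0, -0.5, -2.4]
opening: 0.0252
grip_force: 48.6
```

```bash
python3 -m jog '[[0,0,0,0,0,0.02,-1],[0,0,0,0,0,0,-1]]' |sed -n 2,4p
python3 -m jog '[[0,0,0,0,0,0.02,-1],[0,0,0,0,0,0,-1]]'|sed -n 2,4p
python3 -m jog '[[0,0,0,0,0,0.02,-1],[0,0,0,0,0,0,-1]]'|sed -n 2,4p
```

```text
tool_pos: [0.5024, 0.0064, 0.0824]
tool_rot: [2.09, 2.341, 0.005]
contact_force: [-0.6, -0.1, 0.1]
tool_pos: [0.5025, 0.0064, 0.0824]
tool_rot: [2.09, 2.341, 0.005]
contact_force: [-3.0, 1.3, 4.9]
tool_pos: [0.5026, 0.0064, 0.0824]
tool_rot: [2.09, 2.342, 0.005]
contact_force: [-5.8, 0.2, 8.1]
```

```bash
python3 -m jog '[[0,0,0,0,0,-0.02,-1],[0,0,0,0,0,0,-1]]'|sed -n 2,4p
python3 -m jog '[[0,0,0,0,0.1,0,-1],[0,0,0,0,0.12,0,-1],[0,0,0,0,0.12,0,-1],[0,0,0,0,0.12,0,-1],[0,0,0,0,0.12,0,-1]]'|sed -n 2,4p
python3 -c "
from h import *
p,r,o=tool();print(r.apply([0,1,0]));up(96.5)"
```

```text
tool_pos: [0.5025, 0.0064, 0.0824]
tool_rot: [2.09, 2.341, 0.005]
contact_force: [-3.5, 0.2, 6.1]
tool_pos: [0.5185, 0.008, 0.0824]
tool_rot: [2.092, 2.344, -0.0]
contact_force: [-8.3, -1.0, 10.6]
[ 0.9936  0.1133 -0.    ]
turn units xyz [-0.0003  0.0042  0.0013]
```

```bash
python3 -m jog '[[0,0,0,0,0.1,-0.03,-1],[0,0,0,0,0.12,0,-1],[0,0,0,0,0.12,0,-1],[0,0,0,0,0.12,0,-1],[0,0,0,0,0.12,0,-1]]'|sed -n 2,4p
python3 -m jog '[[0,0,0,0,0.12,0,-1],[0,0,0,0,0.12,0,-1],[0,0,0,0,0.12,0,-1],[0,0,0,0,0.12,0,-1],[0,0,0,0,0.12,0,-1]]'|sed -n 2,4p
```

```text
tool_pos: [0.5372, 0.0104, 0.0825]
tool_rot: [2.09, 2.341, 0.005]
contact_force: [-1.9, 0.6, 2.3]
tool_pos: [0.5551, 0.0124, 0.0825]
tool_rot: [2.09, 2.341, 0.006]
contact_force: [-0.6, -0.9, -2.0]
```

```bash
python3 -m jog '[[0,0,0,0,0,0.02,-1],[0,0,0,0,0,0,-1]]'|sed -n 2,4p
python3 -m jog '[[0,0,0,0,0,0.015,-1],[0,0,0,0,0,0,-1]]'|sed -n 2,4p
python3 -c "
from h import *
p,r,o=tool();print(r.apply([0,1,0]));up(96.5)"
```

```text
tool_pos: [0.5555, 0.0124, 0.0825]
tool_rot: [2.089, 2.34, 0.007]
contact_force: [0.4, 0.2, -0.4]
tool_pos: [0.5555, 0.0124, 0.0825]
tool_rot: [2.089, 2.34, 0.007]
contact_force: [0.1, 0.3, 3.6]
[0.9936 0.1129 0.0062]
turn units xyz [ 0.0715  0.0017 -0.0036]
```

```bash
python3 -m jog '[[0,0,0,0,0.1,0.002,-1],[0,0,0,0,0.12,0.002,-1],[0,0,0,0,0.12,0.002,-1],[0,0,0,0,0.12,0.002,-1],[0,0,0,0,0.12,0.002,-1]]'|sed -n 2,4p
python3 -m jog '[[0,0,0,0,0.12,0.002,-1],[0,0,0,0,0.12,0.002,-1],[0,0,0,0,0.12,0.002,-1],[0,0,0,0,0.12,0.002,-1],[0,0,0,0,0.12,0.002,-1]]'|sed -n 2,4p
```

```text
tool_pos: [0.5698, 0.0139, 0.0824]
tool_rot: [-2.09, -2.343, 0.004]
contact_force: [-11.0, -1.2, 13.9]
tool_pos: [0.5876, 0.0159, 0.0824]
tool_rot: [-2.09, -2.343, 0.004]
contact_force: [-12.0, -0.4, 14.6]
```

```bash
python3 -m jog '[[0,0,0,0,0.1,-0.025,-1],[0,0,0,0,0.12,0,-1],[0,0,0,0,0.12,0,-1]]'|sed -n 2,4p
python3 -m jog '[[0,0,0,0,0.1,-0.01,-1],[0,0,0,0,0.12,0,-1],[0,0,0,0,0.12,0,-1]]'|sed -n 2,4p
```

```text
tool_pos: [0.5981, 0.0171, 0.0824]
tool_rot: [-2.091, -2.343, 0.003]
contact_force: [-7.8, -0.7, 9.8]
tool_pos: [0.6084, 0.0183, 0.0824]
tool_rot: [-2.091, -2.343, 0.002]
contact_force: [-6.8, -1.2, 7.4]
```

```bash
python3 -m jog '[[0,0,0,0.01,0.1,-0.005,-1],[0,0,0,0.01,0.12,0,-1],[0,0,0,0,0.12,0,-1],[0,0,0,0,0.12,0,-1]]'|sed -n 2,4p
python3 -m jog '[[0,0,0,0.01,0.1,0,-1],[0,0,0,0.01,0.12,0,-1],[0,0,0,0,0.12,0,-1]]'|sed -n 2,4p
```

```text
tool_pos: [0.6221, 0.0205, 0.0824]
tool_rot: [-2.092, -2.343, 0.001]
contact_force: [-5.3, -1.1, 5.9]
tool_pos: [0.6322, 0.0222, 0.0825]
tool_rot: [-2.092, -2.343, 0.001]
contact_force: [-5.2, -1.7, 6.0]
```

```bash
python3 -m jog '[[0,0,0,0,0.1,0,-1],[0,0,0,0,0.12,0,-1],[0,0,0,0,0.12,0,-1]]'|sed -n 2,4p
```

```text
tool_pos: [0.6424, 0.0234, 0.0825]
tool_rot: [-2.092, -2.343, 0.001]
contact_force: [-5.3, -0.5, 5.8]
```

Steady at about 6 N; continue to the far end (x ≈ 0.69).

```bash
python3 -m jog '[[0,0,0,0,0.1,0,-1],[0,0,0,0,0.12,0,-1],[0,0,0,0,0.12,0,-1],[0,0,0,0,0.12,0,-1]]'|sed -n 2,4p
python3 -m jog '[[0,0,0,0,0.12,0,-1],[0,0,0,0,0.12,0,-1],[0,0,0,0,0.12,0,-1],[0,0,0,0,0.12,0,-1]]'|sed -n 2,4p
```

```text
tool_pos: [0.6561, 0.025, 0.0825]
tool_rot: [-2.092, -2.343, 0.001]
contact_force: [-4.6, 0.3, 5.0]
tool_pos: [0.6705, 0.0266, 0.0825]
tool_rot: [-2.092, -2.344, 0.001]
contact_force: [-4.2, -0.5, 5.0]
```

```bash
python3 -m jog '[[0,0,0,0,0.12,0,-1],[0,0,0,0,0.12,0,-1],[0,0,0,0,0.12,0,-1],[0,0,0,0,0.12,0,-1],[0,0,0,0,0.12,0,-1]]'|sed -n 2,4p
python3 -c "
from h import *
up(96.5)
S=Cam('scene')
cv2.imwrite('pics/c8.png',S.crop((210,190,290,260),(640,560)))"
```

```text
tool_pos: [0.6901, 0.029, 0.0825]
tool_rot: [2.09, 2.342, 0.005]
contact_force: [-2.5, -0.9, 1.9]
turn units xyz [ 0.0479 -0.0005 -0.0023]
```

View pics/c8.png

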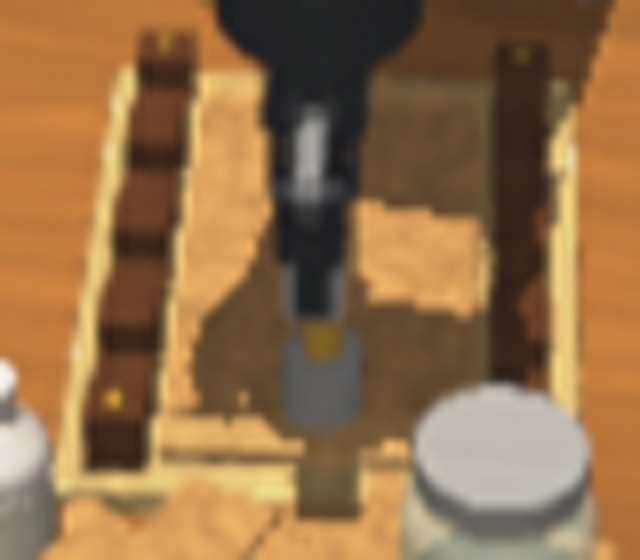

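```bash
python3 -m jog '[[0,0,0,0,0,0.01,-1],[0,0,0,0,0,0,-1],[0,0,0,0,0,0,-1]]'|sed -n 2,4p
python3 -m jog '[[0,0,0,0,0,-0.5,-1],[0,0,0,0,0,-1,-1],[0,0,0,0,0,-1,-1],[0,0,0,0,0,-1,-1],[0,0,0,0,-1,0,-1]]'|sed -n 2,4p
python3 -m jog '[[0,0,0,0,-1,0,-1],[0,0,0,0,-1,0,-1],[0,0,0,0,-1,0,-1],[0,0,0,0,-1,0,-1],[0,0,0,0,-1,0,-1]]' >/dev/null
python3 -m jog '[[0,0,0,0.5,-1,0,-1],[0,0,0,1,-1,0,-1],[0,0,0,1,0,0,-1],[0,0,0,1,0,0,-1],[0,0,0,1,0,0,-1]]'
python3 -c "
from h import *
plan([.407,.233,.066],96.5);up(96.5)"
```

```text
tool_pos: [0.6905, 0.029, 0.0826]
tool_rot: [2.09, 2.341, 0.007]
contact_force: [1.3, 0.6, -0.2]
tool_pos: [0.6625, 0.0253, 0.1926]
tool_rot: [2.085, 2.337, 0.013]
contact_force: [-0.0, -0.1, -1.9]
t: 34.7
tool_pos: [0.4355, 0.1368, 0.1873]
tool_rot: [2.09, 2.341, 0.007]
contact_force: [0.1, 0.1, -2.2]
opening: 0.025
grip_force: 49.0
t 34.70 pos [0.4355 0.1368 0.1873] psi 96.48 tilt 0.33 open 0.0250 grip 49.0 F [ 0.1  0.1 -2.2] q6 0.03
turn z units -0.00  shift units [ 3.2936 -0.5809  4.0429]
turn units xyz [ 0.066  -0.0002 -0.0044]
```

```bash
python3 -m jog '[[0.07,0,0,1,-0.3,0,-1],[0,0,0,1,-0.28,0,-1],[0,0,0,1,0,0,-1],[0,0,0,0.29,0,0.5,-1],[0,0,0,0,0,1,-1]]'>/dev/null
python3 -m jog '[[0,0,0,0,0,1,-1],[0,0,0,0,0,1,-1],[0,0,0,0,0,0.4,-1],[0,0,0,0,0,0,-1]]'
python3 -c "
from h import *
plan([.407,.233,.064],96.5)"
```

```text
t: 35.83
tool_pos: [0.4065, 0.2314, 0.0686]
tool_rot: [-2.091, -2.342, 0.005]
contact_force: [-0.0, -0.3, -2.3]
opening: 0.0253
grip_force: 49.0
t 35.83 pos [0.4065 0.2314 0.0686] psi 96.46 tilt 0.22 open 0.0253 grip 49.0 F [-0.  -0.3 -2.3] q6 0.25
turn z units -0.01  shift units [0.052  0.0213 0.1535]
```

```bash
python3 -m jog '[[0,0,0,0,0,0.1,-1],[0,0,0,0,0,0.08,-1],[0,0,0,0,0,0.04,-1],[0,0,0,0,0,0,-1]]'
python3 -m jog '[[0,0,0,0,0,0,0],[0,0,0,0,0,0,1],[0,0,0,0,0,0,1],[0,0,0,0,0,0,1],[0,0,0,0,0,0,1]]'
python3 -m jog '[[0,0,0,0,0,-1,1],[0,0,0,0,0,-1,1],[0,0,0,0,0,-1,1],[0,0,0,0,0,-1,1],[0,0,0,0,0,-1,1]]'
python3 -m jog '[[0,0,0,-1,0,-1,1],[0,0,0,-1,0,-1,1],[0,0,0,-1,0,-1,1],[0,0,0,-1,0,-1,1],[0,0,0,-1,0,0,1]]'
python3 -c "
from h import *
plan([.524,-.241,.1],92)
T=Cam('top')
m=T.mask((0,0,110),(180,60,255),(310,160,420,245))
for x in T.blobs(m):
    ys,xs=np.where(x[2]); r=cv2.minAreaRect(np.float32(np.c_[xs,ys])); print('bar',x[0],T.on(cv2.boxPoints(r),0.017)[:,:2].tolist(),T.on(x[1],.017))
cv2.imwrite('pics/t9.png',cv2.resize(T.img[:,:,::-1],(800,600),interpolation=cv2.INTER_CUBIC))"
```

```text
t: 36.33
tool_pos: [0.4073, 0.2321, 0.0631]
tool_rot: [-2.091, -2.343, 0.002]
contact_force: [-0.1, -0.7, -2.5]
opening: 0.0248
grip_force: 49.0
t: 36.95
tool_pos: [0.4072, 0.232, 0.0629]
tool_rot: [-2.092, -2.343, 0.002]
contact_force: [0.6, -0.2, -0.9]
opening: 0.0855
grip_force: 0.0
t: 37.58
tool_pos: [0.4073, 0.232, 0.2138]
tool_rot: [-2.091, -2.343, 0.002]
contact_force: [0.1, -0.6, -0.1]
opening: 0.0856
grip_force: 0.0
t: 38.2
tool_pos: [0.4256, 0.0821, 0.3363]
tool_rot: [2.09, 2.341, 0.004]
contact_force: [0.2, 1.1, -0.4]
opening: 0.0854
grip_force: 0.0
t 38.20 pos [0.4256 0.0821 0.3363] psi 96.49 tilt 0.24 open 0.0854 grip 0.0 F [ 0.2  1.1 -0.4] q6 -0.09
turn z units 0.90  shift units [-10.8774   2.9007   7.878 ]
bar 388 [[0.6261325053288715, -0.2247611775474443], [0.6277864848185185, -0.248853341704513], [0.42656857710844925, -0.2562193080937232], [0.4249047460610108, -0.23269341798791804]] [[ 0.5243 -0.2407  0.017 ]]
bar 392 [[0.604335325267423, -0.4164593324506248], [0.6074948984361377, -0.4401335991636454], [0.40673777951880363, -0.45547821268160643], [0.4036400429550902, -0.4323649816760252]] [[ 0.5035 -0.4364  0.017 ]]
```

View pics/t9.png

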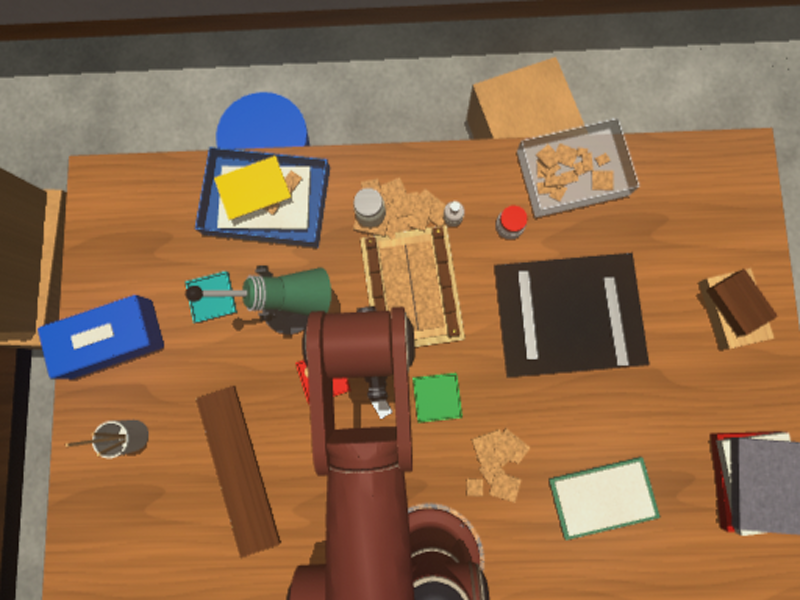

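```bash
python3 -c "
from h import *
plan([.5255,-.2406,.2],96.5)"
python3 -m jog '[[0,0,1,-1,0,0,1],[0,0,1,-1,0,0,1],[0,0,1,-1,0,0,1],[0,0,1,-1,0,0,1],[0,0,1,-1,0,0,1]]' >/dev/null
python3 -m jog '[[0,0,1,0,0,0,1],[0,0,1,0,0,0,1],[0,0,1,0,0,0,1],[0,0,1,0,0,0,1],[0,0,1,0,0,0,1]]' >/dev/null
python3 -m jog '[[0,0,1,0,0,0,1],[0,0,1,0,0,0,1],[0,0,1,0,0,0,1],[0,0,1,0,0,0,1],[0,0,1,0,0,0,1]]' >/dev/null
python3 -m jog '[[0,0,1,0,0,0,1],[0,0,1,0,0,0,1],[0,0,1,0,0,0,1],[0,0,0.86,0,0,0,1],[0,0,0,0,0,0,1]]' >/dev/null
python3 -c "
from h import *
plan([.5255,-.2406,.1],2.2);up(2.2)"
```

```text
t 38.25 pos [0.4255 0.0796 0.3347] psi 96.32 tilt 0.18 open 0.0853 grip 0.0 F [ 1.1 -1.8  0.3] q6 -0.10
turn z units -0.04  shift units [-10.9821   2.105    4.4899]
t 40.75 pos [ 0.4154 -0.0653  0.3326] psi 2.24 tilt 0.13 open 0.0855 grip 0.0 F [ 0.1 -0.5  0.4] q6 1.20
turn z units 0.01  shift units [3.4441 5.9785 7.753 ]
turn units xyz [-0.0024  0.0257  0.0088]
```

```bash
python3 -m jog '[[0,0,0,0.69,1,1,1],[0,0,0,0.69,1,1,1],[0,0,0,0.69,1,1,1],[0,0,0,0.69,1,1,1],[0,0,0,0.68,1,1,1]]' >/dev/null
python3 -m jog '[[0,0,0,0,0.98,1,1],[0,0,0,0,0,1,1],[0,0,0,0,0,0.7,1],[0,0,0,0,0,0,1]]' >/dev/null
python3 -c "
from h import *
plan([.5255,-.2406,.006],2.2);up(2.2)
S=Cam('scene')
m=S.mask((0,0,120),(180,60,255),(110,165,200,225))
for x in S.blobs(m):
    ys,xs=np.where(x[2]); r=cv2.minAreaRect(np.float32(np.c_[xs,ys])); print('bar',x[0],S.on(cv2.boxPoints(r),0.017)[:,:2].tolist(),S.on(r[0],.017))"
```

```text
t 41.88 pos [ 0.5238 -0.2399  0.0996] psi 2.24 tilt 0.33 open 0.0854 grip 0.0 F [0.4 0.4 0.1] q6 0.97
turn z units 0.01  shift units [0.0572 0.0271 3.12  ]
turn units xyz [-0.0263  0.0603  0.0074]
bar 233 [[0.6036273524123903, -0.44130380427476723], [0.3940703268305481, -0.45849720349924183], [0.4098034568841942, -0.4303192689247527], [0.6158764953128193, -0.41621245442852617]] [[ 0.5116 -0.4361  0.017 ]]
bar 118 [[0.6242169964796322, -0.2491406011660878], [0.5343542438187805, -0.25293605147895604], [0.5454611079190017, -0.22695874393828167], [0.6340956507161464, -0.22445383640588087]] [[ 0.5857 -0.2383  0.017 ]]
```

```bash
python3 -m jog '[[-0.02,0.06,0,0.05,0.03,1,1],[0,0,0,0,0,1,1],[0,0,0,0,0,0.8,1],[0,0,0,0,0,0.25,1],[0,0,0,0,0,0,1]]' |sed -n 2,4p
python3 -m jog '[[0,0,0,0,0,0,-1],[0,0,0,0,0,0,-1],[0,0,0,0,0,0,-1],[0,0,0,0,0,0,-1],[0,0,0,0,0,0,-1]]' 80
python3 -m jog '[[0,0,0,0,0,-0.3,-1],[0,0,0,0,0,-0.5,-1],[0,0,0,0,0,0,-1]]'
python3 -c "
from h import *
plan([.5255,-.2406,.16],2.2);up(2.2)"
```

```text
tool_pos: [0.5274, -0.2421, 0.0114]
tool_rot: [3.138, 0.061, 0.007]
contact_force: [-0.2, -0.3, -0.4]
t: 43.18
tool_pos: [0.5271, -0.2416, 0.0112]
tool_rot: [3.14, 0.06, 0.006]
contact_force: [-1.8, 2.3, 6.0]
opening: 0.0208
grip_force: 78.2
t: 43.55
tool_pos: [0.5277, -0.2426, 0.0361]
tool_rot: [3.137, 0.06, 0.01]
contact_force: [-0.3, -0.3, -3.1]
opening: 0.0208
grip_force: 79.0
t 43.55 pos [ 0.5277 -0.2426  0.0361] psi 2.19 tilt 0.43 open 0.0208 grip 79.0 F [-0.3 -0.3 -3.1] q6 0.97
turn z units -0.00  shift units [-0.0718 -0.0707 -4.1302]
turn units xyz [ 0.0451 -0.0728 -0.0026]
```

```bash
python3 -m jog '[[0.04,-0.07,0,0,0,-0.8,-1],[0,0,0,0,0,-0.8,-1],[0,0,0,0,0,-0.8,-1],[0,0,0,0,0,-0.8,-1],[0,0,0,0,0,-0.8,-1]]' >/dev/null
python3 -m jog '[[0,0,-0.8,0,0,0,-1],[0,0,-1,0,0,0,-1],[0,0,-1,0,0,0,-1],[0,0,-1,0,0,0,-1],[0,0,-1,0,0,0,-1]]' >/dev/null
python3 -m jog '[[0,0,-1,0,0,0,-1],[0,0,-1,0,0,0,-1],[0,0,-1,0,0,0,-1],[0,0,-1,0,0,0,-1],[0,0,-1,0,0,0,-1]]' >/dev/null
python3 -m jog '[[0,0,-1,0,0,0,-1],[0,0,-1,0,0,0,-1],[0,0,-1,0,0,0,-1],[0,0,-1,0,0,0,-1],[0,0,-1,0,0,0,-1]]' >/dev/null
python3 -m jog '[[0,0,-1,0,0,0,-1],[0,0,-1,0,0,0,-1],[0,0,-0.7,0,0,0,-1],[0,0,-0.4,0,0,0,-1],[0,0,0,0,0,0,-1]]' 
python3 -c "
from h import *
plan([.6248,.022,.1],96.5);up(96.5)
S=Cam('scene'); cv2.imwrite('pics/c10.png',S.crop((120,110,270,210),(600,400)))"
```

```text
t: 46.68
tool_pos: [0.5266, -0.2419, 0.154]
tool_rot: [-2.187, -2.251, 0.001]
contact_force: [0.5, -0.3, -4.4]
opening: 0.021
grip_force: 79.1
t 46.67 pos [ 0.5266 -0.2419  0.154 ] psi 91.66 tilt 0.20 open 0.0210 grip 79.1 F [ 0.5 -0.3 -4.4] q6 -0.59
turn z units -0.97  shift units [8.3696 4.248  1.8   ]
turn units xyz [-0.034  -0.0221 -0.9679]
```

View pics/c10.png

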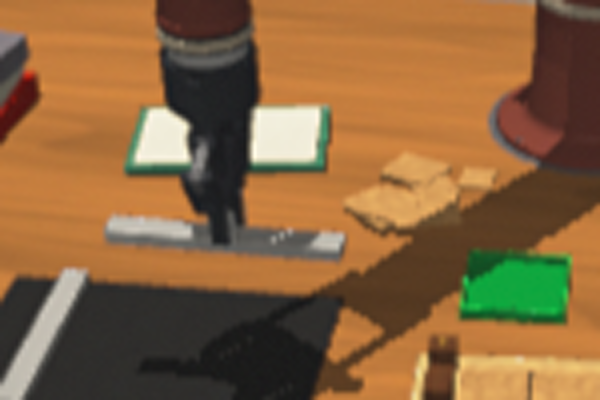

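```bash
python3 -m jog '[[0,0,-0.97,0,0,0,-1],[0,0,0,0.5,0.5,0,-1],[0,0,0,1,0.6,0,-1],[0,0,0,1,0.6,0,-1],[0,0,0,1,0.6,0,-1]]' >/dev/null
python3 -m jog '[[0,0,0,1,0.6,0,-1],[0,0,0,1,0.6,0,-1],[0,0,0,1,0.5,0,-1],[0,0,0,1,0.25,0,-1],[0,0,0,0.5,0,0,-1]]' >/dev/null
python3 -m jog '[[0,0,0,0.3,0,0,-1],[0,0,0,0,0,0.5,-1],[0,0,0,0,0,0.8,-1],[0,0,0,0,0,0.5,-1],[0,0,0,0,0,0,-1]]' >/dev/null
python3 -c "
from h import *
plan([.6248,.022,.06],96.5);up(96.5)
S=Cam('scene'); cv2.imwrite('pics/c11.png',S.crop((200,170,320,260),(800,600)))"
```

```text
t 48.60 pos [0.6233 0.0194 0.0978] psi 96.48 tilt 0.42 open 0.0209 grip 79.1 F [-0.  -1.1 -4. ] q6 -0.20
turn z units -0.00  shift units [0.0796 0.0585 1.2611]
turn units xyz [-0.0793 -0.0291 -0.0043]
```

View pics/c11.png

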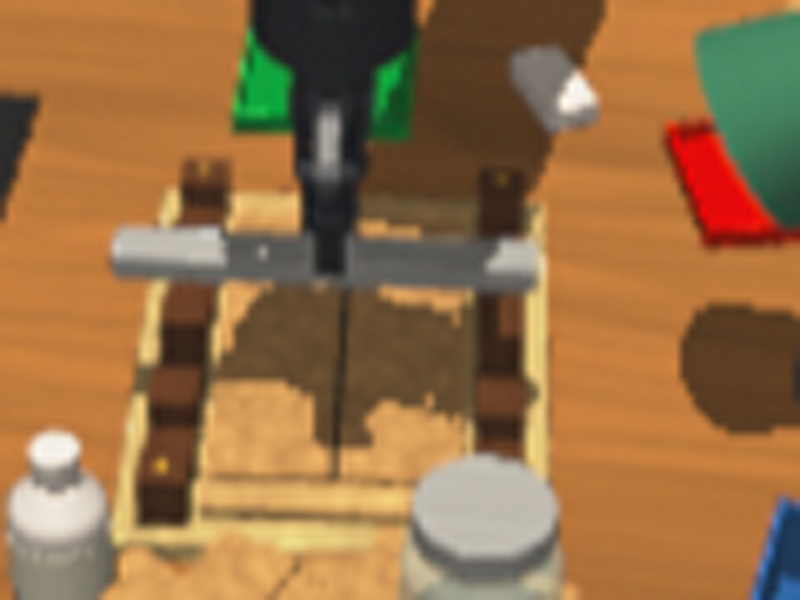

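```bash
python3 -m jog '[[-0.08,-0.03,0,0.08,0.05,0.3,-1],[0,0,0,0,0,0.5,-1],[0,0,0,0,0,0.4,-1],[0,0,0,0,0,0,-1]]' | sed -n 2,4p
python3 -c "
from h import *
plan([.6245,.022,.033],96.5);up(96.5)
S=Cam('scene'); m=S.mask((0,0,85),(180,40,255),(212,195,285,225))
for x in S.blobs(m,30):
    ys,xs=np.where(x[2]); i=xs.argmin(),xs.argmax(); print(x[0],x[1],S.on([(xs.min()-.5,ys[xs<=xs.min()+2].mean()),(xs.max()+.5,ys[xs>=xs.max()-2].mean())],.067))"
```

```text
tool_pos: [0.6248, 0.0227, 0.0621]
tool_rot: [2.091, 2.344, 0.001]
contact_force: [-0.1, 0.1, -4.2]
t 49.15 pos [0.6248 0.0227 0.0621] psi 96.54 tilt 0.04 open 0.0210 grip 79.1 F [-0.1  0.1 -4.2] q6 -0.20
turn z units 0.01  shift units [-0.0219 -0.0119  0.9713]
turn units xyz [0.0073 0.0009 0.0077]
37 [249.6216 201.2432] [[ 0.5485 -0.0007  0.067 ]
 [ 0.5445  0.0121  0.067 ]]
195 [232.9385 217.2051] [[ 0.6429 -0.0783  0.067 ]
 [ 0.6477  0.0255  0.067 ]]
185 [266.4811 218.4378] [[0.6323 0.0262 0.067 ]
 [0.6198 0.1173 0.067 ]]
```

```bash
python3 -m jog '[[0,0,0,0,0,0.3,-1],[0,0,0,0,0,0.3,-1],[0,0,0,0,0,0.1,-1],[0,0,0,0,0,0,-1]]' | sed -n 2,4p
python3 -m jog '[[0,0,0,0,0,0.1,-1],[0,0,0,0,0,0.05,-1],[0,0,0,0,0,0,-1]]' | sed -n 2,4p
python3 -m jog '[[0,0,0,0,0,0.05,-1],[0,0,0,0,0,0,-1]]' | sed -n 2,4p
```

```text
tool_pos: [0.6261, 0.0226, 0.0429]
tool_rot: [2.089, 2.342, 0.004]
contact_force: [-0.3, 0.0, -3.5]
tool_pos: [0.6263, 0.0226, 0.0388]
tool_rot: [2.089, 2.342, 0.004]
contact_force: [0.5, -0.3, -3.8]
tool_pos: [0.6263, 0.0226, 0.0373]
tool_rot: [2.089, 2.342, 0.004]
contact_force: [-0.2, -0.2, -4.3]
```

```bash
python3 -m jog '[[0,0,0,0,-0.03,0.06,-1],[0,0,0,0,0,0.04,-1],[0,0,0,0,0,0,-1]]' | sed -n 2,4p
python3 -m jog '[[0,0,0,0,0,0.03,-1],[0,0,0,0,0,0,-1]]' | sed -n 2,4p
python3 -m jog '[[0,0,0,0,0,0,0],[0,0,0,0,0,0,1],[0,0,0,0,0,0,1],[0,0,0,0,0,0,1],[0,0,0,0,0,0,1]]' | sed -n 2,6p
python3 -m jog '[[0,0,0,0,0,-0.3,1],[0,0,0,0,0,-1,1],[0,0,0,0,0,-1,1],[0,0,0,0,0,-1,1],[0,0,0,0,0,-1,1]]' | sed -n 2,6p
```

```text
tool_pos: [0.6254, 0.0225, 0.0342]
tool_rot: [2.089, 2.342, 0.004]
contact_force: [0.2, -0.5, -4.1]
tool_pos: [0.6256, 0.0224, 0.0335]
tool_rot: [2.089, 2.342, 0.005]
contact_force: [-1.1, 0.9, -3.0]
tool_pos: [0.6256, 0.0225, 0.0336]
tool_rot: [2.089, 2.342, 0.005]
contact_force: [0.3, 0.4, 0.7]
opening: 0.0855
grip_force: 0.0
tool_pos: [0.625, 0.0225, 0.1643]
tool_rot: [2.088, 2.341, 0.005]
contact_force: [1.4, 1.0, 0.7]
opening: 0.0854
grip_force: 0.0
```

```bash
python3 -m jog '[[0,0,1,-1,0,0,1],[0,0,1,-1,0,0,1],[0,0,1,-1,0,0,1],[0,0,1,-1,0,0,1],[0,0,1,-1,0,0,1]]' >/dev/null
python3 -m jog '[[0,0,1,-1,0,0,1],[0,0,1,-1,0,0,1],[0,0,1,-1,0,0,1],[0,0,1,-1,0,0,1],[0,0,1,-1,0,0,1]]' >/dev/null
python3 -m jog '[[0,0,1,0,0,0,1],[0,0,1,0,0,0,1],[0,0,1,0,0,0,1],[0,0,1,0,0,0,1],[0,0,1,0,0,0,1]]' >/dev/null
python3 -m jog '[[0,0,1,0,0,0,1],[0,0,1,0,0,0,1],[0,0,1,0,0,0,1],[0,0,0.4,0,0,0,1],[0,0,0,0,0,0,1]]' >/dev/null
python3 -c "
from h import *
plan([.5055,-.4361,.1],4.5);up(4.5)
T=Cam('top');S=Cam('scene')
m=T.mask((0,0,110),(180,60,255),(310,150,420,260))
for x in T.blobs(m):
    ys,xs=np.where(x[2]); r=cv2.minAreaRect(np.float32(np.c_[xs,ys])); P=T.on(cv2.boxPoints(r),.017); print('barT',x[0],P[:,:2].tolist(),P.mean(0))
m=T.mask((0,0,110),(180,50,255),(225,150,305,230))
for x in T.blobs(m):
    ys,xs=np.where(x[2]); r=cv2.minAreaRect(np.float32(np.c_[xs,ys])); P=T.on(cv2.boxPoints(r),.039); print('placedT',x[0],P[:,:2].tolist(),P.mean(0))
m=S.mask((0,0,120),(180,60,255),(90,165,200,235))
for x in S.blobs(m):
    ys,xs=np.where(x[2]); r=cv2.minAreaRect(np.float32(np.c_[xs,ys])); P=S.on(cv2.boxPoints(r),.012);print('barS',x[0],P[:,:2].tolist(),P.mean(0))"
```

```text
t 54.70 pos [ 0.5451 -0.257   0.1626] psi 4.58 tilt 0.28 open 0.0855 grip 0.0 F [ 0.9 -0.5  0.6] q6 0.93
turn z units 0.02  shift units [-1.7835  5.8484  2.0856]
turn units xyz [ 0.0101 -0.0557  0.0158]
barT 199 [[0.5154188197961739, -0.4235061676085638], [0.5185511815619961, -0.4469318752614552], [0.40673777951880363, -0.45547821268160643], [0.40363993813752436, -0.4323649725952461]] [ 0.4611 -0.4396  0.017 ]
placedT 365 [[0.6296144350491604, 0.11700422556548025], [0.6522055504809002, -0.07899499482311352], [0.6272413359420173, -0.08151536121059222], [0.6046932998262389, 0.11389913777715897]] [0.6284 0.0176 0.039 ]
barS 232 [[0.5977189761109922, -0.44479056345326606], [0.3873960628282529, -0.46114844139206956], [0.40322695401019115, -0.43314565587451104], [0.6100550505470421, -0.41984215470807795]] [ 0.4996 -0.4397  0.012 ]
```

```bash
python3 -m jog '[[0,-0.05,0,-0.6,1,0,1],[0,0,0,-0.6,1,0,1],[0,0,0,-0.58,1,0,1],[0,0,0,0,1,0.5,1],[0,0,0,0,1,1,1]]' >/dev/null
python3 -m jog '[[0,0,0,0,0.85,0.6,1],[0,0,0,0,0,0.3,1],[0,0,0,0,0,0,1]]' >/dev/null
python3 -c "
from h import *
plan([.5055,-.4361,.011],4.5);up(4.5)"
```

```text
t 55.80 pos [ 0.5053 -0.4352  0.0893] psi 4.56 tilt 0.09 open 0.0852 grip 0.0 F [-0.8  0.4  0.7] q6 0.67
turn z units 0.01  shift units [0.0045 0.0309 2.6106]
turn units xyz [-0.0145  0.0112  0.0112]
```

```bash
python3 -m jog '[[0,0,0,0,0.03,1,1],[0,0,0,0,0,1,1],[0,0,0,0,0,0.5,1],[0,0,0,0,0,0.2,1],[0,0,0,0,0,0,1]]' |sed -n 2,4p
python3 -m jog '[[0,0,0,0,0,0,-1],[0,0,0,0,0,0,-1],[0,0,0,0,0,0,-1],[0,0,0,0,0,0,-1],[0,0,0,0,0,0,-1]]' 80
python3 -m jog '[[0,0,0,0,0,-0.3,-1],[0,0,0,0,0,-0.5,-1],[0,0,0,0,0,-1,-1],[0,0,0,0,0,-1,-1],[0,0,0,0,0,-1,-1]]'
python3 -m jog '[[0,0,-0.4,0,0,-0.9,-1],[0,0,-1,0,0,0,-1],[0,0,-1,0,0,0,-1],[0,0,-1,0,0,0,-1],[0,0,-1,0,0,0,-1]]' >/dev/null
python3 -m jog '[[0,0,-1,0,0,0,-1],[0,0,-1,0,0,0,-1],[0,0,-1,0,0,0,-1],[0,0,-1,0,0,0,-1],[0,0,-1,0,0,0,-1]]' >/dev/null
python3 -m jog '[[0,0,-1,0,0,0,-1],[0,0,-1,0,0,0,-1],[0,0,-1,0,0,0,-1],[0,0,-1,0,0,0,-1],[0,0,-1,0,0,0,-1]]' >/dev/null
python3 -m jog '[[0,0,-1,0,0,0,-1],[0,0,-1,0,0,0,-1],[0,0,-1,0,0,0,-1],[0,0,-1,0,0,0,-1],[0,0,0,0,0,0,-1]]' 
python3 -c "
from h import *
plan([.5085,.0124,.1],96.5);up(96.5)"
```

```text
tool_pos: [0.5062, -0.4373, 0.0101]
tool_rot: [3.138, 0.125, 0.001]
contact_force: [-0.2, -0.8, 0.1]
t: 57.05
tool_pos: [0.506, -0.4369, 0.0101]
tool_rot: [-3.139, -0.124, -0.001]
contact_force: [-1.6, 3.9, 6.3]
opening: 0.0208
grip_force: 79.1
t: 57.68
tool_pos: [0.5054, -0.437, 0.1243]
tool_rot: [3.139, 0.124, -0.0]
contact_force: [-0.2, 0.5, -5.7]
opening: 0.0213
grip_force: 79.1
t: 60.18
tool_pos: [0.5054, -0.4369, 0.1502]
tool_rot: [2.092, 2.343, -0.001]
contact_force: [-0.5, 0.3, -5.0]
opening: 0.0212
grip_force: 79.1
t 60.17 pos [ 0.5054 -0.4369  0.1502] psi 96.47 tilt 0.03 open 0.0212 grip 79.1 F [-0.5  0.3 -5. ] q6 -0.94
turn z units -0.01  shift units [14.8696  1.7969  1.6738]
turn units xyz [-0.0019  0.0053 -0.0058]
```

```bash
python3 -m jog '[[0,0,0,0.5,0.12,0,-1],[0,0,0,1,0.12,0,-1],[0,0,0,1,0.12,0,-1],[0,0,0,1,0.12,0,-1],[0,0,0,1,0.12,0,-1]]' >/dev/null
python3 -m jog '[[0,0,0,1,0.12,0,-1],[0,0,0,1,0.12,0,-1],[0,0,0,1,0.12,0,-1],[0,0,0,1,0.12,0,-1],[0,0,0,1,0.12,0,-1]]' >/dev/null
python3 -m jog '[[0,0,0,1,0.12,0,-1],[0,0,0,1,0.12,0,-1],[0,0,0,1,0.12,0,-1],[0,0,0,1,0.12,0,-1],[0,0,0,1,0.12,0,-1]]' >/dev/null
python3 -m jog '[[0,0,0,0.37,0,0.4,-1],[0,0,0,0,0,0.8,-1],[0,0,0,0,0,0.8,-1],[0,0,0,0,0,0.4,-1],[0,0,0,0,0,0,-1]]' 
python3 -c "
from h import *
plan([.5085,.0124,.032],96.5);up(96.5)"
```

```text
t: 62.68
tool_pos: [0.5075, 0.0122, 0.0767]
tool_rot: [-2.091, -2.343, 0.003]
contact_force: [0.1, 0.5, -4.9]
opening: 0.0211
grip_force: 79.1
t 62.67 pos [0.5075 0.0122 0.0767] psi 96.51 tilt 0.15 open 0.0211 grip 79.1 F [ 0.1  0.5 -4.9] q6 -0.24
turn z units 0.00  shift units [0.0015 0.0342 1.4889]
turn units xyz [-0.0297  0.0013  0.0014]
```

```bash
python3 -m jog '[[0,0,0,0,0.03,0.4,-1],[0,0,0,0,0,0.4,-1],[0,0,0,0,0,0.2,-1],[0,0,0,0,0,0.05,-1],[0,0,0,0,0,0,-1]]' | sed -n 2,4p
python3 -m jog '[[0,0,0,0,0,0.1,-1],[0,0,0,0,0,0.1,-1],[0,0,0,0,0,0.05,-1],[0,0,0,0,0,0,-1]]' | sed -n 2,4p
python3 -m jog '[[0,0,0,0,0,0.06,-1],[0,0,0,0,0,0,-1]]' | sed -n 2,4p
python3 -m jog '[[0,0,0,0,0,0.05,-1],[0,0,0,0,0,0,-1]]' | sed -n 2,4p
```

```text
tool_pos: [0.5096, 0.0123, 0.0465]
tool_rot: [2.091, 2.344, -0.0]
contact_force: [-0.2, -0.7, -5.0]
tool_pos: [0.5094, 0.0124, 0.0387]
tool_rot: [2.091, 2.344, -0.001]
contact_force: [0.8, -0.4, -5.9]
tool_pos: [0.5094, 0.0124, 0.037]
tool_rot: [2.091, 2.344, -0.001]
contact_force: [-0.1, -0.3, -5.2]
tool_pos: [0.5094, 0.0124, 0.0355]
tool_rot: [2.091, 2.344, -0.001]
contact_force: [-0.9, 0.5, -5.4]
```

```bash
python3 -m jog '[[0,0,0,0,0,0.06,-1],[0,0,0,0,0,0.02,-1],[0,0,0,0,0,0,-1]]' | sed -n 2,4p
python3 -m jog '[[0,0,0,0,0,0.03,-1],[0,0,0,0,0,0,-1]]' | sed -n 2,4p
python3 -m jog '[[0,0,0,0,0,0,0],[0,0,0,0,0,0,1],[0,0,0,0,0,0,1],[0,0,0,0,0,0,1],[0,0,0,0,0,0,1]]' | sed -n 2,6p
python3 -m jog '[[0,0,0,0,0,-0.3,1],[0,0,0,0,0,-1,1],[0,0,0,0,0,-1,1],[0,0,0,0,0,-1,1],[0,0,0,0,0,-1,1]]' | sed -n 2,4p
python3 -m jog '[[0,0,0,0,-0.5,-1,1],[0,0,0,0,-0.5,-1,1],[0,0,0,0,-0.5,-1,1],[0,0,0,0,-0.5,-1,1],[0,0,0,0,-0.5,-1,1]]' | sed -n 2,4p
python3 -c "
from h import *
T=Cam('top');S=Cam('scene')
m=T.mask((0,0,110),(180,50,255),(225,150,305,240))
for x in T.blobs(m):
    ys,xs=np.where(x[2]); r=cv2.minAreaRect(np.float32(np.c_[xs,ys])); P=T.on(cv2.boxPoints(r),.039); print('placedT',x[0],P[:,:2].tolist(),P.mean(0))
m=S.mask((0,0,95),(180,45,255),(210,190,300,250))
for x in S.blobs(m):
    ys,xs=np.where(x[2]); r=cv2.minAreaRect(np.float32(np.c_[xs,ys])); P=S.on(cv2.boxPoints(r),.032);print('barS',x[0],P[:,:2].tolist(),P.mean(0))
plan([.551,.412,.27],96.5);up(96.5)
for C,b in((T,(115,170,150,210)),(S,(370,135,410,180))):
  for x in C.blobs(C.mask((0,0,0),(180,255,60),b),20): print('knob',x[0],x[1])"
```

```text
tool_pos: [0.5094, 0.0123, 0.0331]
tool_rot: [2.091, 2.344, -0.001]
contact_force: [-0.2, -1.1, -5.1]
tool_pos: [0.5094, 0.0123, 0.0323]
tool_rot: [2.091, 2.344, -0.001]
contact_force: [-0.1, 0.0, -5.4]
tool_pos: [0.5096, 0.0123, 0.0324]
tool_rot: [2.091, 2.344, -0.0]
contact_force: [-0.5, -0.7, 0.3]
opening: 0.0852
grip_force: 0.0
tool_pos: [0.5095, 0.0124, 0.1631]
tool_rot: [2.09, 2.343, 0.0]
contact_force: [0.2, 0.2, -0.2]
tool_pos: [0.4342, 0.004, 0.313]
tool_rot: [2.09, 2.343, 0.0]
contact_force: [-0.5, -0.1, 0.2]
placedT 367 [[0.6296144331157717, 0.11700417156953866], [0.6522055504809002, -0.07899499482311352], [0.6271663716698526, -0.08152297489604848], [0.6046184651553883, 0.11388976823122847]] [0.6284 0.0176 0.039 ]
barS 334 [[0.5355307879749902, -0.08843639956544627], [0.4966160842848697, -0.09581142328886103], [0.4769044425268423, 0.10327706479350975], [0.5160523670087709, 0.10633822630512678]] [0.5063 0.0063 0.032 ]
barS 371 [[0.6527124641283342, -0.07637644362728205], [0.6167241215910131, -0.08366642535455346], [0.5936490423342864, 0.11194378197980302], [0.6300203714021366, 0.11503532987803815]] [0.6233 0.0167 0.032 ]
barS 53 [[0.6994937796852693, -0.0939352034583679], [0.6968832085890755, -0.07856358911185365], [0.7537975450474143, -0.06530807188419605], [0.7563025436414665, -0.08013423384133575]] [ 0.7266 -0.0795  0.032 ]
barS 205 [[0.6814731746022935, 0.0675568785799165], [0.6710422156373093, 0.1290267630540062], [0.7201245306533739, 0.13399006990976384], [0.7301968853708888, 0.07437552054985677]] [0.7007 0.1012 0.032 ]
t 66.90 pos [0.4357 0.0037 0.3164] psi 96.52 tilt 0.52 open 0.0856 grip 0.0 F [ 0.2 -0.5 -0.1] q6 -0.28
turn z units 0.00  shift units [13.0871  5.3589  1.5471]
turn units xyz [0.098  0.035  0.0037]
knob 69 [124.0725 187.3478]
knob 60 [387.  154.5]
```

```bash
python3 -m jog '[[0.1,0.03,0,0.5,0,-1,1],[0,0,0,1,0,-1,1],[0,0,0,1,0,-0.8,1],[0,0,0,1,0.3,0,1],[0,0,0,1,0.5,0,1]]' >/dev/null
python3 -m jog '[[0,0,0,1,0.5,0,1],[0,0,0,1,0.5,0,1],[0,0,0,1,0.5,0,1],[0,0,0,1,0.5,0,1],[0,0,0,1,0.5,0,1]]' >/dev/null
python3 -m jog '[[0,0,0.3,1,0.5,0,1],[0,0,0,1,0.5,0,1],[0,0,0,1,0.5,0,1],[0,0,0,0.6,0.5,0,1],[0,0,0,0,0,0,1]]'
python3 -c "
from h import *
plan([.552,.4107,.2706],95);up(95)"
```

```text
t: 68.78
tool_pos: [0.551, 0.4124, 0.392]
tool_rot: [-2.115, -2.312, 0.013]
contact_force: [0.2, -0.6, -1.2]
opening: 0.0857
grip_force: 0.0
t 68.78 pos [0.551  0.4124 0.392 ] psi 95.10 tilt 0.67 open 0.0857 grip 0.0 F [ 0.2 -0.6 -1.2] q6 0.44
turn z units 0.02  shift units [-0.0605  0.0293  4.0467]
turn units xyz [-0.1349 -0.0031  0.0195]
```

```bash
python3 -m jog '[[-0.13,0,0,-0.06,0.03,1,1],[0,0,0,0,0,1,1],[0,0,0,0,0,1,1],[0,0,0,0,0,0.9,1],[0,0,0,0,0,0.15,1]]' >/dev/null
python3 -m jog '[[0,0,0,0,0,0,-1],[0,0,0,0,0,0,-1],[0,0,0,0,0,0,-1],[0,0,0,0,0,0,-1],[0,0,0,0,0,0,-1]]' 60
python3 -m jog '[[0,0,0,0.22,0,0.37,-1],[0,0,0,0.19,0,0.39,-1],[0,0,0,0.15,0,0.41,-1],[0,0,0,0,0,0,-1]]'
python3 -c "
from h import *
plan([.551,.432,.197],95)"
```

```text
t: 70.03
tool_pos: [0.5519, 0.4106, 0.2748]
tool_rot: [2.121, 2.317, 0.008]
contact_force: [-3.1, 1.0, 4.5]
opening: 0.0271
grip_force: 58.8
t: 70.53
tool_pos: [0.5509, 0.4284, 0.2384]
tool_rot: [2.12, 2.318, 0.011]
contact_force: [-0.1, 4.8, 2.4]
opening: 0.0271
grip_force: 60.1
t 70.53 pos [0.5509 0.4284 0.2384] psi 95.10 tilt 0.41 open 0.0271 grip 60.1 F [-0.1  4.8  2.4] q6 0.46
turn z units 0.02  shift units [0.1192 0.0122 1.3813]
```

```bash
python3 -m jog '[[0,0,0,0.07,0,0.42,-1],[0,0,0,0.05,0,0.42,-1],[0,0,0,0.01,0,0.4,-1],[0,0,0,0,0,0,-1]]'
python3 -m jog '[[0,0,-1,-0.016,-0.378,0,-1],[0,0,-1,-0.016,-0.378,0,-1],[0,0,-1,-0.016,-0.378,0,-1],[0,0,-1,-0.016,-0.378,0,-1],[0,0,-1,-0.016,-0.378,0,-1]]'
python3 -c "
from h import *
plan([.551,.432,.201],120)
p=tool()[0]; d=p[:2]-[.561,.303]; print(np.linalg.norm(d),np.degrees(np.arctan2(*d[::-1])))"
```

```text
t: 71.03
tool_pos: [0.5508, 0.4326, 0.2011]
tool_rot: [-2.12, -2.318, -0.013]
contact_force: [0.9, 6.3, 0.9]
opening: 0.027
grip_force: 60.9
t: 71.65
tool_pos: [0.4965, 0.4168, 0.2015]
tool_rot: [1.563, 2.725, 0.016]
contact_force: [0.5, 10.6, 1.3]
opening: 0.0272
grip_force: 61.0
t 71.65 pos [0.4965 0.4168 0.2015] psi 120.32 tilt 0.59 open 0.0272 grip 61.0 F [ 0.5 10.6  1.3] q6 0.05
turn z units 0.06  shift units [-0.4693  1.8277  0.0157]
0.13079984917967571 119.55825084066787
```

Swinging well; 14.4 more rows.

```bash
python3 -m jog '[[0,0,-1,-0.02,-0.378,0,-1],[0,0,-1,-0.02,-0.378,0,-1],[0,0,-1,-0.02,-0.378,0,-1],[0,0,-1,-0.02,-0.378,0,-1],[0,0,-1,-0.02,-0.378,0,-1]]' |sed -n 2,6p
python3 -m jog '[[0,0,-1,-0.016,-0.378,0,-1],[0,0,-1,-0.016,-0.378,0,-1],[0,0,-1,-0.016,-0.378,0,-1],[0,0,-1,-0.016,-0.378,0,-1],[0,0,-1,-0.016,-0.378,0,-1]]'|sed -n 2,6p
python3 -m jog '[[0,0,-1,-0.016,-0.378,0,-1],[0,0,-1,-0.016,-0.378,0,-1],[0,0,-1,-0.016,-0.378,0,-1],[0,0,-0.4,0,-0.15,0,-1],[0,0,0,0,0,0,-1]]'|sed -n 2,6p
python3 -c "
from h import *
p=tool()[0]; d=p[:2]-[.561,.303]; print(np.linalg.norm(d),np.degrees(np.arctan2(*d[::-1])))"
```

```text
tool_pos: [0.4543, 0.3789, 0.2014]
tool_rot: [-0.934, -2.999, -0.017]
contact_force: [-3.4, 11.4, 2.3]
opening: 0.0271
grip_force: 61.1
tool_pos: [0.4327, 0.3265, 0.2014]
tool_rot: [0.261, 3.129, 0.015]
contact_force: [-4.2, 10.7, 4.3]
opening: 0.027
grip_force: 61.3
tool_pos: [0.4315, 0.2845, 0.2004]
tool_rot: [0.192, -3.136, -0.002]
contact_force: [-6.8, -1.6, 4.5]
opening: 0.0271
grip_force: 61.3
0.13078449181722013 -171.86895857728197
```

```bash
python3 -m jog '[[0,0,-1,-0.016,-0.4,0,-1],[0,0,0,0,0,0,-1],[0,0,0,0,0,0,1],[0,0,0,0,0,0,1],[0,0,0,0,0,0,1]]' |sed -n 2,6p
python3 -m jog '[[0,0,0,0,0,0,1],[0,0,0,0,0,-1,1],[0,0,0,0,0,-1,1],[0,0,0,0,0,-1,1],[0,0,0,0,0,-1,1]]'|sed -n 2,6p
python3 -m jog '[[0,0,0,0,-1,-1,1],[0,0,0,0,-1,-1,1],[0,0,0,0,-1,0,1],[0,0,0,0,-1,0,1],[0,0,0,0,-1,0,1]]'|sed -n 2,4p
python3 -m jog '[[0,0,0,0,-1,0,1],[0,0,0,0,-1,0,1],[0,0,0,0,-1,0,1],[0,0,0,0,-1,0,1],[0,0,0,0,-1,0,1]]'|sed -n 2,4p
python3 -m jog '[[0,0,0,0,-1,0,1],[0,0,0,0,-1,0,1],[0,0,0,0,-1,0,1],[0,0,0,0,-1,0,1],[0,0,0,0,0,0,1]]'|sed -n 2,4p
python3 -c "
from h import *
S=Cam('scene');T=Cam('top'); u=[]
for C,b in((T,(160,210,200,245)),(S,(325,140,355,165))):
  x=max(C.blobs(C.mask((0,0,0),(180,255,60),b),8),key=lambda x:x[0]); print(x[0],x[1]);u.append(x[1])
k,e=tri(T,u[0],S,u[1]); a=np.array([.561,.303,.22]); d=k-a; print(k,e,np.linalg.norm(d),'az back',np.degrees(np.arctan2(d[1],d[0])),'tilt',np.arcsin(d[2]/np.linalg.norm(d)))
m=np.array([.596,.0186,.024])-a; print('x',m@(-d/np.linalg.norm(d)),tool()[2]['t'])
cv2.imwrite('pics/end.png',np.hstack([S.crop((190,140,390,290),(400,600)),T.crop((150,120,310,280),(400,600))]))"
```

```text
tool_pos: [0.4346, 0.2732, 0.2]
tool_rot: [-0.329, 3.122, 0.002]
contact_force: [-0.0, -0.1, -0.9]
opening: 0.0794
grip_force: 0.0
tool_pos: [0.4342, 0.2729, 0.3212]
tool_rot: [-0.329, 3.121, 0.003]
contact_force: [-0.3, -0.5, -0.4]
opening: 0.0854
grip_force: 0.0
tool_pos: [0.4656, 0.1251, 0.3802]
tool_rot: [-0.329, 3.121, 0.003]
contact_force: [-0.2, -0.2, -0.9]
tool_pos: [0.4968, -0.0216, 0.3799]
tool_rot: [-0.329, 3.121, 0.003]
contact_force: [1.2, 0.6, 0.1]
tool_pos: [0.5217, -0.1394, 0.3791]
tool_rot: [-0.325, 3.123, 0.003]
contact_force: [-0.4, 0.0, 0.2]
36 [180.1389 228.4722]
30 [334.5667 151.1333]
[0.4349 0.2681 0.2225] [np.float64(0.03930519582336607), np.float64(0.025696785828317952)] 0.1308268808451289 az back -164.51549961193695 tilt 0.019447040619323213
x -0.038379499925328665 76.75
```

View pics/end.png

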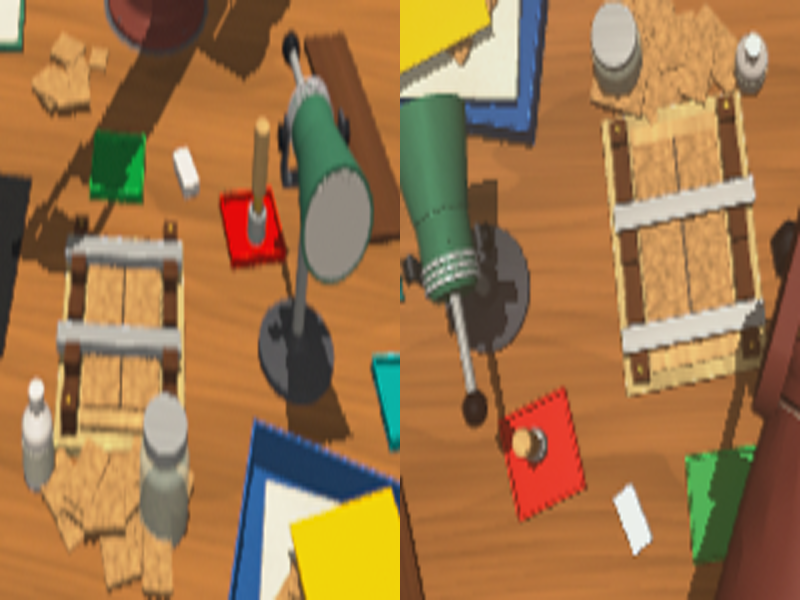

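The last picture shows both bars seated across the rails, the burnisher standing in the red tray, and the lamp level and turned away. The jars are in place too, so I'm handing in.

```bash
python3 -c "
from station import finish_job
print(finish_job())"
```

```text
the job is handed in; nothing more can be done
None
```

I handed the job in at about 77 s; the hand-in gave no verdict. The lamp was aimed within about 11 mm, then left level and about 98° away from the seam. The seam was rubbed end to end at 3 cm/s or less, but not evenly at 3 to 8 N: force rose to about 15 N near the middle and contact broke once, about 40 mm short of the middle, before I pressed down again there. The burnisher stands in its tray, both bars present lie in notch pairs 1 and 3, and the jars and bottle look undisturbed.

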